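# Hang the viscosity dip cup deep inside the dry cabinet and shut it

### The arm

A 7-joint arm with a two-finger parallel gripper is mounted at the origin on the work surface. World frame = base frame: x ahead of the robot, y to its left, z up, the work surface at z = 0. Lengths are in m, angles in rad, forces in N, time in s.
With the tool pointing down it reaches from about 0.425 to 0.925 m from the base axis. Payload 6.8 kg.
Tool frame: the origin (TCP) lies at the very end of the fingers, on their centre line; the grasp point (between the pads) lies 19 mm behind it; z points along the fingers, y is the line along which they close (so a half turn about z gives the same grasp; the last joint's range is limited). The gripper opens to 85 mm and grips with 20 to 120 N. Pads are 22 mm wide; open, the fingers measure 114 mm over their backs; the gripper's body (76 mm by 85 mm) begins 54 mm behind the grasp point. The pads swing forward as they close: fully open they stand 13 mm farther back than shut.
Start: joints at [-1.305, 0.477, 0.022, 1.555, -0.011, 1.109, -0.083], TCP at [0.246, 0.628, 0.231] pointing down, gripper open.
Joint ranges: [-2.96, 2.96], [-0.34, 2.1], [-1.41, 1.46], [0.24, 2.44], [-1.37, 4.51], [0.17, 1.92], [-2.96, 2.96]. Speed limits (rad/s): [2.39, 2.39, 3.14, 3.14, 3.14, 3.14, 3.14].

### API

Orientations are given as a unit quaternion [x, y, z, w].
In Python, from rig import r, cams, ticket, masks_of gives the robot as it stands. The module is installed in compiled form; this text tells all that it offers.
- The arm moves only by the tool step_arm, never from a script. Its argument "plan" is a list of rows, each a list of 7 numbers: the opening, from -1 (shut) to 1 (fully open), then the shift along the world's x, y, z in mm, then the turn, a rotation vector about the world's x, y, z in rad. In form: [[hand, dx, dy, dz, rx, ry, rz], ...]. A call has 1 to 5 rows; each row shifts and turns the commanded pose from where the row before left it; what a row does not reach is not made up. A row lasts 1/12 s, in which the tool goes at most 41.7 mm and 7.16 degrees, less where a joint would pass 70% of its speed; a pose out of reach is approached as far as the arm can. A call with a gripper value outside its range is refused whole. The fingers move at their own pace and stop on an object; "grip_force" is the grip in N (left out, the last holds). Time passes only in rows, so rows that do not move let the fingers close. It gives the time, the measured TCP pose, the force, the opening and the grip force at its end, in the units of the state.
- r.observe(): the state, without advancing time (a new reading comes with each control period).
- cams.camera(name): name is "scene" or "top"; returns a dict with "image" (420x560x3 uint8, blue, green, red), "z_map" (420x560 float32, m along the optical axis (not along the pixel's ray), 0 where there is no reading), "fx", "fy", "cx", "cy" (pixels), "camera_from_world" (4x4, takes a point from world to camera coordinates). Camera axes: x right, y up, looking along -z (the intrinsics and any distortion apply to the point x, -y, -z); pixel columns grow to the right and rows downward; lengths in m; the calibration is good to about 2 mm. A picture is of the moment at which its call begins.
- ticket.job_done(): hands the job in; it is judged then, once.
Trained networks look in a picture, given as the dict that the camera call returned (one of the last four; its "shot" number tells which), for a name from the list of things; names that differ only in an ending like _2 or _b are one class to them, and where a whole thing is asked for, a point or a joint stands for the part that bears it (a point fixed in the world has none). Each returns a list of dicts, best first, with "score" (0 to 1); they miss things now and then, are a little off and sometimes report something else, mostly with a low value. They report only what shows in the picture. A call takes as long as a camera call.
- masks_of(picture, thing): "mask" (420x560 bool, what is visible of it) and "at" ([column, row] in pixels, amid what is visible of it).
The state is a dict: "t": time; "qpos": joint angles; "dq": joint speeds; "joint_torque": joint torques, N m; "tcp_pos": TCP position; "orientation": TCP orientation; "wrist_force": force on the tool from outside, world axes, zero at the start; "moment": the same for the moment, N m; "grip_width": finger opening in m; "grasp_force": force on a finger pad.
Only numpy, scipy, OpenCV 4.12 (cv2) and the standard library are available. Lean on these libraries where they do the work, as an engineer would, in place of code of your own. Each camera call takes 0.05 s, during which the arm holds its last target. There are 200 camera calls.

### The job

Put the clean viscosity dip cup away: take it from its rest, tilt it in under the front panel of the clear dry cabinet and hang it by the eye of its handle on the orange hook under the roof, so that it hangs free and still. Then slide the cabinet's door fully shut, gently, without slamming it. The cabinet is thin acrylic: never press on it or on the hook harder than about 20 N, and leave the other things on the bench where they are.

Things in the scene. Friction and masses are not known exactly. Their poses are not given: they have to be found in the camera images.
- cup: stainless viscosity dip cup, 0.22 kg, on a long wire handle. Origin: centre of its mouth, on its axis. x runs from the mouth to the eye at the handle's end; the bullet-shaped cup (38 mm diameter) reaches to x = -48 mm; centre of mass near the mouth. Two 3.6 mm wires in the xy plane, parallel at y = +-13 mm (29.6 mm over all) from x = 10 to 130 mm, close to a neck at x = 153 mm, then form the eye
- cup_grip (a point): on the cup's axis between the parallel wires, 25 mm from the mouth towards the eye: a good place to grip across the two wires. At the start the axis lies level 45 mm above the bench, both wires at that height
- cup_eye (a point): inner edge of the far end of the eye, on the axis 195 mm from the mouth (170 mm from cup_grip): it bears on the hook. The eye is oval, clear inside 13 mm wide (y) by 37 mm long (x = 158 to 195 mm), of 3.6 mm wire, 20.2 mm wide over all; the wire ends at x = 198.6 mm
- rest: fixed white plastic rest, base 200 x 70 x 10 mm; origin: centre of the underside, x towards the cup's eye end. The cup lies in its V block (x = -86 to -54 mm, sides up to 41 mm high), the wires on its thin cross plate (x = 65 mm, top 43 mm); the cup's mouth is at about x = -50 mm
- cabinet: fixed dry cabinet of clear acrylic, 240 mm deep (x), 460 wide (y), 322 high. Origin: centre of the underside; front at x = -120 mm faces the robot, x towards the back. Floor top z = 10 mm, roof underside 316 mm, inner faces of the side walls y = +-224 mm, of the back x = 114 mm. Right half of the front (y = -224 to -4 mm) is a fixed pane, a spare cup hangs fixed behind it; left half is the doorway
- panel_edge (a point): middle of the lower edge of the opaque pale panel that closes the cabinet's front from the roof down to z = 270 mm over its full width (6 mm thick, front face at cabinet x = -120 mm). This point: cabinet (-120, 0, 270) mm. All must enter below it, but the hook's tip inside stands higher
- hook_zone (a point): on the cabinet at (-8, 121, 275) mm: level with the hook's seat (top of its wire), halfway along where the hook may be. The one orange hook is clamped to a rail under the roof (x = 2 to 18, z = 304 to 316 mm) at cabinet y = 94 to 148 mm; its place differs every time and is not measured: this point does not follow it, find it by feel or by eye
- hook_tip_line (a point): cabinet point (-26, 121, 293) mm: depth and height of the top of the hook's upturned tip (not its y, see hook_zone). The hook is a J of 6 mm round wire opening to the front: tip x = -26 to -21 mm, V seat lowest at x = -8 (top of wire z = 275), stem at x = 6 to 10 up to a carriage block (x = 0 to 20, z = 286 to 304, 24 mm wide). Gaps: tip to roof 23 mm, tip to carriage 23 mm
- door (a joint): clear sliding door at the cabinet's front (pane 228 mm wide, 4 mm thick, at cabinet x = -117 mm), value in m: 0 = shut over the left half; up to 0.215 = open, slid to the right (cabinet -y). About 1.5 N of friction; meets a stiff rubber seal at 0
- door_handle (a point): middle of the door's upright bar handle (90 mm long, z = 105 to 195 mm, bar about 10 mm thick), 35 mm in front of the pane, 19 mm from the pane's left (cabinet +y) edge; moves with the door
- crucible1: white porcelain crucible with lid, 48 mm in diameter, 50 mm high, bystander; origin under its centre
- crucible2: same as crucible1, bystander
- crucible3: same as crucible1, bystander
- stopwatch: yellow stopwatch lying flat, 56 mm in diameter, 14 mm thick, bystander
- cylinder: measuring cylinder, 36 mm in diameter, 200 mm high on a 60 mm foot, bystander
- wash_bottle: white wash bottle, 64 mm in diameter, 150 mm high, bystander
- jar: jar with blue cap, 70 mm in diameter, 85 mm high, bystander
- beaker: glass beaker, 68 mm in diameter, 85 mm high, bystander

How it is judged:
On the way, in this order (a step that is already met when the one before it is completed fails the run):
1. the cup's eye is in the cabinet, behind the front panel and above the panel's lower edge (x of cup_eye in the frame of cabinet between -0.08 and 0.02 m and z of cup_eye in the frame of cabinet above 0.272 m and y of cup_eye in the frame of cabinet between 0 and 0.224 m), for 0.1 s.
2. the cup hangs from the hook by its eye, upright and let go (x of cup_eye in the frame of cabinet between -0.03 and 0.012 m and z of cup_eye in the frame of cabinet between 0.268 and 0.284 m and angle between cup's own x axis and vertical below 0.2 rad and contact force between the fingers and cup below 0.05 N and contact force between cup and cabinet above 0.5 N), for 0.3 s.
At the end, for the whole second after the job is handed in: the cup hangs by its eye in the seat of the hook (eye's inner end 268 to 284 mm above the cabinet's underside and at cabinet x = -30 to 12 mm), its axis within 0.15 rad of upright, almost still (below 0.1 m/s), and the door is shut to within 6 mm (x of cup_eye in the frame of cabinet between -0.03 and 0.012 m and z of cup_eye in the frame of cabinet between 0.268 and 0.284 m and angle between cup's own x axis and vertical below 0.15 rad and linear speed of cup below 0.1 m/s and value of joint door below 0.006 m); the robot touches nothing.
It fails at once if the cup presses on the cabinet, its hook or its door with more than 20 N (contact force between cup and cabinet above 20 N).
It fails at once if the robot presses on the cabinet, its hook or its door with more than 20 N (contact force between any of the fingers, the arm and cabinet above 20 N).
It fails at once if the door is slammed shut (faster than 0.3 m/s) (velocity of joint door below -0.3 m/s).
It fails at once if a bystander is moved by more than 30 mm (distance of any of crucible1, crucible2, crucible3, stopwatch, cylinder, wash_bottle, jar, beaker from where it was at the start of the episode above 0.03 m).
It also fails if it takes over 72 s, if anything falls off the work surface, if the arm or the gripper's body presses on something with over 40 N, if the wrist force passes 120 N, or if a joint passes its speed limit or range.

## Working session

There is one attempt and no reset: what is moved stays moved. The work goes in short steps, Python scripts to look and compute and a tool call to move; the robot and the scene stay as the last step left them, time stands still between calls to the robot, and variables do not carry over. Pictures are saved under pics/ and viewed, at most 10 in all, crops included, and the job is handed in when it is done.

Besides the shell and the picture viewer there is one more tool, called after "Emit:" as name(argument=value, ...) on one line, values as JSON. step_arm: Moves the arm, as the interface text tells. Its arguments: {"type":"object","properties":{"plan":{"type":"array","items":{"type":"array","items":{"type":"number"}}},"grip_force":{"type":"number"}},"required":["plan"]}

```bash
mkdir -p pics
cat > h.py <<'E'
import numpy as np, cv2
from rig import r, cams, ticket, masks_of
def back(p,u,v,z):
    x=(u-p["cx"])/p["fx"]*z; y=(v-p["cy"])/p["fy"]*z
    c=np.stack([x,-y,-z,np.ones_like(z)],-1)
    return (c@np.linalg.inv(p["camera_from_world"]).T)[...,:3]
def proj(p,X):
    X=np.atleast_2d(X); c=(np.c_[X,np.ones(len(X))]@p["camera_from_world"].T)
    return np.c_[p["cx"]+p["fx"]*c[:,0]/-c[:,2], p["cy"]-p["fy"]*c[:,1]/-c[:,2]]
def pts(p,m):
    v,u=np.nonzero(m&(p["z_map"]>0)); z=p["z_map"][v,u].astype(float)
    return back(p,u.astype(float),v.astype(float),z)
E
python3 - <<'E'
from h import *
np.set_printoptions(precision=4,suppress=True)
s=r.observe(); print(s)
for n in("scene","top"):
    p=cams.camera(n); cv2.imwrite(f"pics/{n}0.png",p["image"])
    print(n,p["fx"],p["cx"],np.linalg.inv(p["camera_from_world"]))
    for t in("cup","rest","cabinet","door","crucible1","stopwatch","cylinder","wash_bottle","jar","beaker"):
        for d in masks_of(p,t)[:3]:
            P=pts(p,d["mask"]); 
            if len(P): print(t,round(d["score"],2),d["at"],d["mask"].sum(),np.median(P,0),np.percentile(P,2,0),np.percentile(P,98,0))
E
```

```text
{'t': 0.0, 'qpos': array([-1.3051,  0.4778,  0.0223,  1.5565, -0.0115,  1.1093, -0.0831]), 'dq': array([-0.0011,  0.0004, -0.0011, -0.    , -0.0008, -0.0011, -0.0007]), 'joint_torque': array([ -0.0012, -59.6438,   1.6071, -28.1204,   0.0123,   0.009 ,
        -0.    ]), 'tcp_pos': array([0.2463, 0.6278, 0.2303]), 'orientation': array([ 0.1858,  0.9826, -0.0009, -0.0001]), 'wrist_force': array([-0.2305, -0.1997,  0.243 ]), 'moment': array([-0.0422, -0.0117, -0.0287]), 'grasp_force': 0.0, 'grip_width': 0.08572239181391517}
scene 389.55589638804685 274.32748776588517 [[-0.9591  0.2652 -0.0987  0.4183]
 [-0.2829 -0.9016  0.3273  0.3821]
 [-0.0022  0.3419  0.9398  1.2815]
 [ 0.      0.      0.      1.    ]]
cup 0.82 [269.6, 339.5] 179 [0.4312 0.3478 0.0585] [0.4065 0.331  0.0461] [0.6028 0.3634 0.0663]
cup 0.5 [322.2, 119.5] 480 [ 0.4771 -0.4391  0.0922] [ 0.4495 -0.4743  0.0018] [ 0.5052 -0.4263  0.1518]
rest 0.63 [247.4, 329.3] 1311 [0.5157 0.3478 0.0106] [0.4072 0.3128 0.0024] [0.5979 0.3816 0.0481]
cabinet 0.79 [240.0, 166.3] 15744 [ 0.6499 -0.0569  0.3215] [ 0.532  -0.3311  0.0138] [
[... 2632 characters left out ...]
0.5614 -0.4901  0.0497] [ 0.538  -0.528  -0.0037] [ 0.5935 -0.4705  0.2027]
wash_bottle 0.59 [434.9, 225.7] 470 [ 0.4699 -0.4465  0.1017] [ 0.4476 -0.4756  0.0197] [ 0.5013 -0.4282  0.1531]
jar 0.63 [113.1, 196.4] 551 [0.5797 0.4986 0.0802] [0.5525 0.4746 0.0133] [0.6132 0.5345 0.0894]
jar 0.46 [319.1, 152.5] 19446 [ 0.6326 -0.1161  0.3199] [ 0.5289 -0.336   0.0069] [0.7814 0.1031 0.3261]
jar 0.26 [229.0, 265.5] 192 [0.368  0.1502 0.0388] [0.3477 0.13   0.0297] [0.3895 0.172  0.049 ]
beaker 0.96 [119.1, 224.8] 468 [0.5005 0.4905 0.0392] [ 0.4677  0.4477 -0.0021] [0.5258 0.5095 0.0867]
beaker 0.71 [431.7, 226.1] 565 [ 0.4706 -0.4471  0.0985] [ 0.447  -0.4996 -0.0021] [ 0.5071 -0.4284  0.1526]
```

View pics/scene0.png

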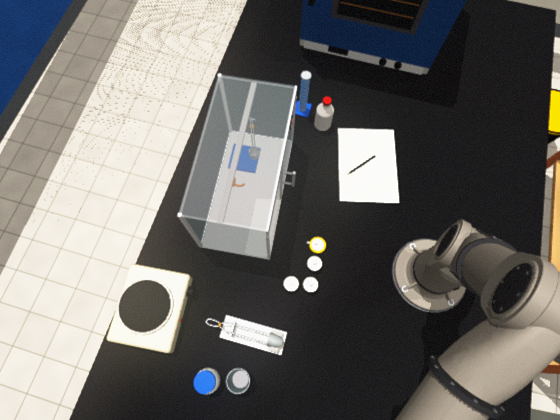

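View pics/top0.png

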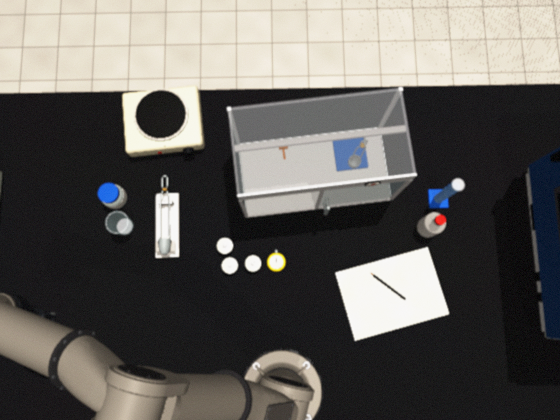

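The scene view shows the cabinet (roof corners near (220,75), (296,88), (180,213)), the orange hook near (238,183) and the rest and cup near (250,333). In the top view the hook is near (283,150), the door handle near (325,210) and the cup along (165,180)–(165,245).

```bash
cat > m.py <<'E'
from h import *
np.set_printoptions(precision=4,suppress=True)
R={}
for n in("scene","top"):
    p=cams.camera(n); R[n]=p
    v,u=np.mgrid[0:420,0:560]; W=back(p,u.astype(float),v.astype(float),p["z_map"].astype(float))
    ok=p["z_map"]>0
    m=ok&(abs(W[...,2]-.321)<.008)&(abs(W[...,0]-.65)<.2)&(W[...,1]<.2)&(W[...,1]>-.4)
    P=W[m]; (c,s,a)=cv2.minAreaRect((P[:,:2]*1000).astype(np.float32)); print(n,"roof",c,s,a,np.median(P[:,2]))
    b=cv2.boxPoints((c,s,a)); print(b)
    m=ok&(abs(W[...,2]-.010)<.006)&(abs(W[...,0]-.5)<.12)&(abs(W[...,1]-.345)<.045)
    P=W[m]; rr=cv2.minAreaRect((P[:,:2]*1000).astype(np.float32)); print("rest",rr)
    # wires/eye beyond rest: pixels brighter than black near the eye
    hsv=cv2.cvtColor(p["image"],cv2.COLOR_BGR2HSV)
    m=(hsv[...,1]>120)&(hsv[...,0]<16)&(hsv[...,2]>90)&(abs(W[...,0]-.7)<.25)&(W[...,1]>-.15)&(W[...,1]<.2)
    k,l,st,ce=cv2.connectedComponentsWithStats(m.astype(np.uint8))
    for i in range(1,k):
        if st[i,4]>3: print("orange",st[i],ce[i])
    h=p["z_map"]; 
    m=ok&(W[...,2]>.035)&(W[...,2]<.08)&(abs(W[...,0]-.53)<.16)&(abs(W[...,1]-.345)<.04)
    P=W[m]; print("cup hi",len(P),np.percentile(P,[1,50,99],axis=0)); 
    vx,vy,x0,y0=cv2.fitLine(P[:,:2].astype(np.float32),cv2.DIST_HUBER,0,.001,.001).ravel(); print("line",np.arctan2(vy,vx),x0,y0)
    far=P[P[:,0]>.60]; print("eye pts",len(far), far.mean(0) if len(far) else 0, far.max(0) if len(far) else 0)
    m=ok&(W[...,2]>.09)&(W[...,2]<.21)&(W[...,0]>.46)&(W[...,0]<.53)&(W[...,1]>-.2)&(W[...,1]<0)
    print("handle",m.sum(), np.median(W[m],0) if m.any() else 0, np.ptp(W[m],0) if m.any() else 0)
    c=p["image"]
    cv2.imwrite(f"pics/{n}_c.png",np.hstack([cv2.resize(c[y:y+70,x:x+80],None,fx=5,fy=5,interpolation=2) for x,y in ([(200,160),(205,305)] if n=="scene" else [(245,120),(125,170)])]))
E
python3 m.py
```

```text
scene roof (661.8618774414062, -113.56657409667969) (245.54727172851562, 464.97222900390625) 5.91823148727417 0.32200333416289073
[[ 515.7712  105.0213]
 [ 563.7141 -357.4726]
 [ 807.9526 -332.1545]
 [ 760.0097  130.3394]]
rest ((500.1750183105469, 344.8431091308594), (88.43749237060547, 237.32923889160156), 89.75772094726562)
cup hi 459 [[0.4073 0.3186 0.0355]
 [0.4472 0.3475 0.0478]
 [0.6469 0.3737 0.0664]]
line 0.016133754 0.51634926 0.34830803
eye pts 48 [0.6237 0.35   0.0471] [0.6498 0.3598 0.0529]
handle 73 [ 0.5127 -0.1334  0.1617] [0.0239 0.0093 0.0985]
top roof (661.0786743164062, -112.97969055175781) (245.98597717285156, 463.4789123535156) 5.697486877441406 0.32060225191647596
[[ 515.6871  105.4047]
 [ 561.6995 -355.7846]
 [ 806.4702 -331.3641]
 [ 760.4579  129.8252]]
rest ((501.7333068847656, 344.8621826171875), (88.34703826904297, 235.88821411132812), 89.88387298583984)
orange [283 148   1   4   4] [283.  149.5]
cup hi 406 [[0.4037 0.3169 0.0353]
 [0.4435 0.3435 0.0483]
 [0.6426 0.3702 0.0672]]
line 0.034640815 0.4824896 0.3444441
eye pts 35 [0.6226 0.3486 0.0464] [0.6465 0.3583 0.0578]
handle 61 [ 0.5104 -0.1359  0.179 ] [0.0262 0.0095 0.0943]
```

View pics/scene_c.png

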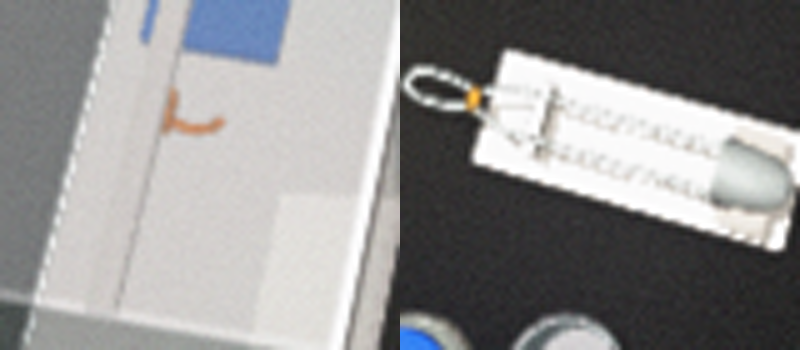

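View pics/top_c.png

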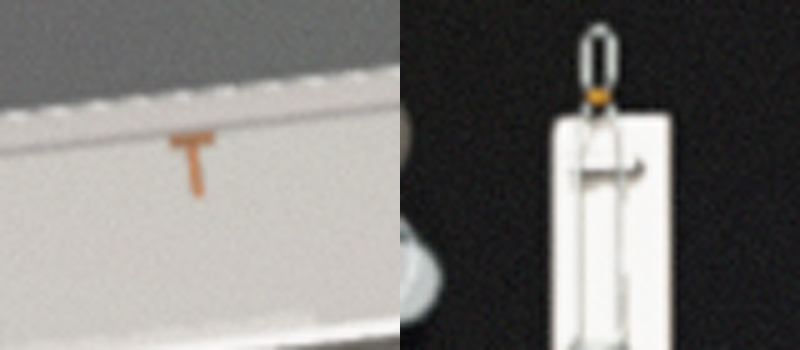

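The scene crop shows the J-shaped hook with its tip at about (244,184.5), and the eye's outer end at about (206,321.4). In the top crop the hook's tip is at about (285,159), its carriage at (283.4,148), and the eye's end at (164.6,174.8).

```bash
cat >> h.py <<'E'
YAW=.101; C=np.array([.6615,-.1133,0]); Rc=np.array([[np.cos(YAW),-np.sin(YAW),0],[np.sin(YAW),np.cos(YAW),0],[0,0,1]])
def cab(x,y,z): return C+Rc@(np.array([x,y,z])/1000)
def tocab(X): return Rc.T@(np.asarray(X)-C)*1000
def onz(p,u,v,z):
    M=np.linalg.inv(p["camera_from_world"]); o=M[:3,3]; d=M[:3,:3]@np.array([(u-p["cx"])/p["fx"],-(v-p["cy"])/p["fy"],-1])
    return o+d*(z-o[2])/d[2]
E
python3 - <<'E'
from h import *
np.set_printoptions(precision=4,suppress=True)
S=cams.camera("scene");T=cams.camera("top")
print("tip scene",tocab(onz(S,244,184.5,.292)),"tip top",tocab(onz(T,284.8,158.8,.292)),"carr top",tocab(onz(T,283.4,147.8,.304)))
for n,p,L in(("s",S,[(206.2,321.4),(219.8,324.6)]),("t",T,[(164.6,174.8),(164.6,189.2),(165.3,238)])):
    for u,v in L: print(n,onz(p,u,v,.045))
for y in(100,120,140): print(y,proj(S,cab(-23.5,y,292)),proj(T,cab(-23.5,y,292)))
print(cab(-8,121,275),cab(-120,121,270), tocab([.511,-.1345,.15]))
E
```

```text
tip scene [-25.5156  99.0801 292.    ] tip top [-27.6173  96.4743 292.    ] carr top [ -1.0727  97.0484 304.    ]
s [0.6478 0.3521 0.045 ]
s [0.6047 0.3492 0.045 ]
t [0.649  0.3493 0.045 ]
t [0.6035 0.3482 0.045 ]
t [0.4526 0.3427 0.045 ]
100 [[243.2199 184.6761]] [[283.2801 157.4454]]
120 [[241.6854 191.2032]] [[275.7062 158.3114]]
140 [[240.1315 197.8123]] [[268.1283 159.1778]]
[0.6413 0.0063 0.275 ] [ 0.5299 -0.005   0.27  ] [-151.8706   -5.9173  150.    ]
```

Emit:
step_arm(plan=[[1,22.7,-28.3,0,0,0,0.04],[1,22.7,-28.3,0,0,0,0.04],[1,22.7,-28.3,0,0,0,0.04],[1,22.7,-28.3,0,0,0,0.04],[1,22.7,-28.3,0,0,0,0.04]], grip_force=40)

```text
t: 1.72
tcp_pos: [0.3609, 0.4855, 0.2315]
orientation: [0.086, 0.996, 0.0, 0.0]
wrist_force: [0.8, 0.3, -0.2]
grip_width: 0.0856
grasp_force: 0.0
```

Emit:
step_arm(plan=[[1,22.7,-28.3,0,0,0,0.04],[1,22.7,-28.3,0,0,0,0.04],[1,22.7,-28.3,0,0,0,0.04],[1,22.7,-28.3,0,0,0,0.04],[1,22.7,-28.3,0,0,0,0.04]])

```text
t: 2.13
tcp_pos: [0.4744, 0.3439, 0.2316]
orientation: [-0.014, 1.0, 0.0, 0.0]
wrist_force: [0.5, 0.2, 0.4]
grip_width: 0.0854
grasp_force: 0.0
```

Emit:
step_arm(plan=[[1,0,0,-11,0,0.08,0],[1,0,0,-11,0,0.08,0],[1,0,0,-11,0,0.08,0],[1,0,0,-11,0,0.08,0],[1,0,0,-11,0,0.08,0]])

```text
t: 2.55
tcp_pos: [0.474, 0.3455, 0.1764]
orientation: [-0.013, 0.98, 0.003, -0.2]
wrist_force: [0.5, -0.3, 0.5]
grip_width: 0.0857
grasp_force: 0.0
```

Emit:
step_arm(plan=[[1,0,0,-15,0,0,0],[1,0,0,-15,0,0,0],[1,0,0,-15,0,0,0],[1,0,0,-15,0,0,0],[1,0,0,0,0,0,0]])

```text
t: 2.97
tcp_pos: [0.472, 0.3444, 0.1134]
orientation: [-0.013, 0.98, 0.001, -0.201]
wrist_force: [-0.2, -0.5, -0.1]
grip_width: 0.0858
grasp_force: 0.0
```

```bash
cat > st.py <<'E'
from h import *
from scipy.spatial.transform import Rotation as Ro
np.set_printoptions(precision=4,suppress=True)
s=r.observe(); R=Ro.from_quat(s["orientation"]).as_matrix()
g=s["tcp_pos"]-.019*R[:,2]
print("t",round(s["t"],2),"tcp",s["tcp_pos"],"grasp",g,"\nyax",R[:,1],"zax",R[:,2],"\nq",s["qpos"],"F",s["wrist_force"],"w",s["grip_width"],s["grasp_force"],"gcab",tocab(g), "zcab",Rc.T@R[:,2],"ycab",Rc.T@R[:,1])
E
python3 st.py
```

```text
t 2.97 tcp [0.472  0.3444 0.1134] grasp [0.4794 0.3444 0.1308] 
yax [-0.0243  0.9997  0.0075] zax [-0.3929 -0.0027 -0.9196] 
q [-0.6136  0.6507  0.0026  1.6192 -0.2418  1.2195  1.1089] F [-0.1515 -0.536  -0.0777] w 0.08576150390935133 0.0 gcab [-134.974   473.7522  130.8264] zcab [-0.3912  0.0369 -0.9196] ycab [0.0766 0.997  0.0075]
```

Emit:
step_arm(plan=[[1,0,0,-18,0,0,0],[1,0,0,-18,0,0,0],[1,0,0,-18,0,0,0],[1,0,0,-18,0,0,0],[1,0,0,-16,0,0,0]])

```text
t: 3.38
tcp_pos: [0.4737, 0.3457, 0.028]
orientation: [-0.013, 0.98, 0.003, -0.198]
wrist_force: [-0.5, -0.9, 0.1]
grip_width: 0.0854
grasp_force: 0.0
```

Emit:
step_arm(plan=[[-0.2,0,0,0,0,0,0],[-0.4,0,0,0,0,0,0],[-1,0,0,0,0,0,0],[-1,0,0,0,0,0,0],[-1,0,0,0,0,0,0]])

```text
t: 3.8
tcp_pos: [0.4744, 0.3463, 0.0297]
orientation: [-0.013, 0.98, 0.004, -0.198]
wrist_force: [-0.3, 1.9, 3.2]
grip_width: 0.0276
grasp_force: 39.3
```

Emit:
step_arm(plan=[[-1,0,0,0,0,0,0],[-1,0,0,0,0,0,0],[-1,0,0,0,0,0,0],[-1,0,0,0,0,0,0],[-1,0,0,0,0,0,0]])

```text
t: 4.22
tcp_pos: [0.4744, 0.3464, 0.0297]
orientation: [-0.013, 0.98, 0.004, -0.198]
wrist_force: [0.9, 0.9, 6.4]
grip_width: 0.0279
grasp_force: 39.3
```

Emit:
step_arm(plan=[[-1,0,0,5,0,0,0],[-1,0,0,15,0,0,0],[-1,0,0,25,0,0,0],[-1,0,0,30,0,0,0],[-1,0,0,30,0,0,0]], grip_force=70)

```text
t: 4.63
tcp_pos: [0.4728, 0.3447, 0.1347]
orientation: [-0.013, 0.98, 0.002, -0.199]
wrist_force: [0.8, 0.8, -3.0]
grip_width: 0.0269
grasp_force: 69.0
```

Emit:
step_arm(plan=[[-1,0,0,25,0,-0.08,0],[-1,0,0,25,0,-0.08,0],[-1,0,0,20,0,-0.08,0],[-1,0,0,15,0,-0.08,0],[-1,0,0,15,0,-0.08,0]])

```text
t: 5.05
tcp_pos: [0.4734, 0.345, 0.2356]
orientation: [-0.013, 1.0, 0.001, 0.002]
wrist_force: [0.2, -0.6, -1.9]
grip_width: 0.0267
grasp_force: 69.0
```

Emit:
step_arm(plan=[[-1,0,-20,0,0,-0.08,0],[-1,0,-25,0,0,-0.08,0],[-1,0,-25,0,0,-0.08,0],[-1,0,-25,0,0,-0.08,0],[-1,0,-25,0,0,-0.08,0]])

```text
t: 5.47
tcp_pos: [0.4727, 0.2238, 0.2339]
orientation: [-0.013, 0.98, -0.002, 0.2]
wrist_force: [0.6, -0.8, -2.0]
grip_width: 0.0269
grasp_force: 69.0
```

```bash
python3 st.py
python3 - <<'E'
from h import *
p=cams.camera("scene"); cv2.imwrite("pics/s2.png",p["image"])
E
```

```text
t 5.47 tcp [0.4727 0.2238 0.2339] grasp [0.4652 0.2237 0.2514] 
yax [-0.024   0.9997 -0.0096] zax [ 0.3923  0.0006 -0.9198] 
q [-0.8708  0.0586  0.1493  2.1834  0.4353  0.6368  0.5556] F [ 0.5732 -0.85   -1.9782] w 0.026871516422986116 69.04751658439636 gcab [-161.2878  355.1128  251.385 ] zcab [ 0.3904 -0.039  -0.9198] ycab [ 0.0769  0.997  -0.0096]
```

View pics/s2.png

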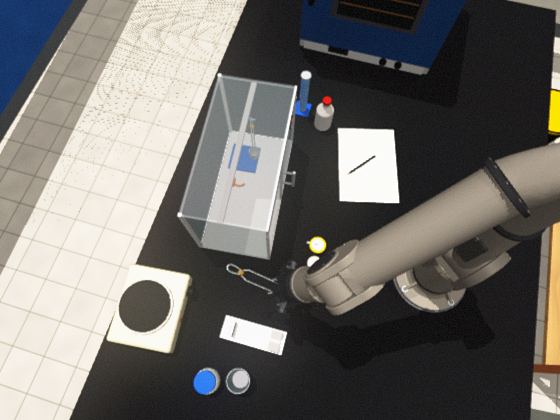

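The cup is held and its handle is rising, with the eye near (237,268). The rest is empty and the bystanders are untouched. Next I'll fit a kinematic model to check that the final pose is feasible.

```bash
cat > kin.py <<'E'
from h import *
from scipy.spatial.transform import Rotation as Ro
from scipy.optimize import least_squares
import itertools
D=[([-1.3051,.4778,.0223,1.5565,-.0115,1.1093,-.0831],[.2463,.6278,.2303],[.1858,.9826,-.0009,-.0001]),
([-.6136,.6507,.0026,1.6192,-.2418,1.2195,1.1089],[.472,.3444,.1134],[-.013,.98,.001,-.201]),
([-.8708,.0586,.1493,2.1834,.4353,.6368,.5556],[.4727,.2238,.2339],[-.013,.98,-.002,.2])]
Z=lambda a:Ro.from_euler('z',a).as_matrix(); Y=lambda a:Ro.from_euler('y',a).as_matrix()
LO=np.array([-2.96,-.34,-1.41,.24,-1.37,.17,-2.96]);HI=np.array([2.96,2.1,1.46,2.44,4.51,1.92,2.96])
def fk(q,p,sg,full=False):
    a0,h,L1,L2,L3,e,e6,a7,a3,a5=p
    R=Z(a0+q[0]); X=np.array([0,0,h]); P=[X]
    R=R@Y(q[1]); X=X+R@[0,0,L1]; R=R@Z(sg[0]*q[2]+a3); X=X+R@[e,0,0]; P.append(X)
    R=R@Y(q[3]); X=X+R@[-e,0,L2]; P.append(X); R=R@Z(sg[1]*q[4]+a5)
    R=R@Y(q[5]); X=X+R@[e6,0,0]; P.append(X); X=X+R@[0,0,L3]; R=R@Z(sg[2]*q[6]+a7)
    return (X,R,P) if full else (X,R)
def fit():
    best=None
    for sg in itertools.product([1,-1],repeat=3):
        def f(p):
            o=[]
            for q,x,o4 in D:
                X,R=fk(q,p,sg); o+=list((X-x)*3)+list((Ro.from_matrix(R).inv()*Ro.from_quat(o4)).as_rotvec())
            return o
        for a7 in(0,1.57,3.14,-1.57):
            s=least_squares(f,[2.5,.35,.4,.4,.25,0,0,a7,0,0])
            if best is None or s.cost<best[0]: best=(s.cost,sg,s.x)
    return best
if __name__=="__main__":
    b=fit(); print(b)
    np.save("kin.npy",np.r_[b[1],b[2]])
E
python3 kin.py
```

```text
(np.float64(0.5937082349569754), (-1, -1, 1), array([ 1.46211672, -2.43896835, -0.88240724, -0.54820944, -2.63187193,
        1.16053354,  0.36017982, -0.89761426, -1.00334376,  0.21061517]))
```

```bash
cat > e.py <<'E'
s=open('kin.py').read()
s=s.replace("a0,h,L1,L2,L3,e,e6,a7,a3,a5=p","h,L1,L2,L3,e,d,e6,a7,a0=p; a3=a5=0")
s=s.replace("R=Z(a0+q[0])","R=Z(a0+sg[3]*q[0])").replace("[e,0,0]","[e,d,0]")
s=s.replace("repeat=3","repeat=4").replace("[2.5,.35,.4,.4,.25,0,0,a7,0,0]","[.35,.4,.4,.25,0,0,0,a7,0]")
open('kin.py','w').write(s)
E
python3 e.py; python3 kin.py
```

```text
(np.float64(1.4257038066592144e-06), (-1, -1, -1, -1), array([ 2.91836701e-01,  5.33387884e-01,  4.72479395e-01,  3.25926156e-01,
        3.43336382e-03, -6.25108450e-02,  1.57036904e-04,  1.57114123e+00,
        7.11039797e-04]))
```

```bash
cat > ik.py <<'E'
from kin import *
k=np.load("kin.npy"); SG=k[:4]; PP=k[4:]
def pose(g,el,yaw,del_=.4):
    """grasp point world, cup elevation el (pi/2=vertical), tool pose; cup x in cab/yaw frame"""
    th=del_+(np.pi/2-el)   # tool below horizontal
    Rz=Z(yaw); z=Rz@[np.cos(th),0,-np.sin(th)]; y=Rz@[0,1,0]; x=np.cross(y,z)
    return np.asarray(g)+.019*z, np.c_[x,y,z]
def solve(X,R,q0,reg=1e-3,lo=LO,hi=HI):
    def f(q):
        x,r=fk(q,PP,SG); return np.r_[(x-X)*5,(Ro.from_matrix(R.T@r)).as_rotvec(),reg*(q-q0)]
    s=least_squares(f,np.clip(q0,lo+1e-3,hi-1e-3),bounds=(lo,hi)); return s.x,np.linalg.norm(f(s.x)[:6])
if __name__=="__main__":
    np.set_printoptions(precision=2,suppress=True)
    qn=np.array([-.8708,.0586,.1493,2.1834,.4353,.6368,.5556])
    rng=np.random.default_rng(0)
    for el in(1.57,1.0):
        X,R=pose(cab(-8,97.5,112) if el>1.5 else cab(-150,97.5,140),el,YAW)
        L=[]
        for i in range(60):
            q,e=solve(X,R,rng.uniform(LO,HI))
            if e<2e-3: L.append((np.minimum(q-LO,HI-q).min(),q,fk(q,PP,SG,True)[2]))
        L.sort(key=lambda t:-t[0]); print("el",el,len(L))
        for m,q,P in L[:6]: print(round(m,2),q,"elbow",P[1],"wrist",P[2])
        q,e=solve(X,R,qn,.03); print("near",e,q)
E
python3 ik.py
```

```text
el 1.57 40
0.02 [-0.73  1.07  0.83  2.42  3.3   1.34 -2.31] elbow [0.36 0.27 0.59] wrist [ 0.36 -0.05  0.23]
0.02 [-0.57  0.89  0.61  2.42  3.28  1.26 -2.06] elbow [0.36 0.17 0.65] wrist [ 0.36 -0.05  0.23]
0.02 [-0.51  0.85  0.54  2.42  3.27  1.24 -1.99] elbow [0.36 0.14 0.67] wrist [ 0.36 -0.05  0.23]
0.02 [-0.5   0.84  0.53  2.42  3.27  1.24 -1.98] elbow [0.36 0.13 0.67] wrist [ 0.36 -0.05  0.23]
0.02 [-0.49  0.83  0.52  2.42  3.27  1.23 -1.97] elbow [0.36 0.13 0.67] wrist [ 0.36 -0.05  0.23]
0.02 [-0.49  0.83  0.52  2.42  3.27  1.23 -1.97] elbow [0.36 0.13 0.67] wrist [ 0.36 -0.05  0.23]
near 0.007177358429099243 [ 0.43  0.71 -0.55  2.42  3.08  1.07 -1.18]
el 1.0 0
near 0.03839510090285605 [ 0.75  0.25 -0.87  2.44  1.76  0.17 -0.1 ]
```

```bash
cat > plan.py <<'E'
import numpy as np, sys, time
from ik import *
def Zf(a): c,s=np.cos(a),np.sin(a); return np.array([[c,-s,0],[s,c,0],[0,0,1]])
def Yf(a): c,s=np.cos(a),np.sin(a); return np.array([[c,0,s],[0,1,0],[-s,0,c]])
import kin; kin.Z=Zf; kin.Y=Yf
import ik; ik.Z=Zf
def rv(M): return .5*np.array([M[2,1]-M[1,2],M[0,2]-M[2,0],M[1,0]-M[0,1]])*(1 if np.trace(M)>1 else 3)
lo=LO+.04; hi=HI-.04
def solve(X,R,q0,reg=.02):
    f=lambda q:(lambda xr:np.r_[(xr[0]-X)*5,rv(R.T@xr[1]),reg*(q-q0)])(kin.fk(q,PP,SG))
    s=least_squares(f,np.clip(q0,lo+1e-3,hi-1e-3),bounds=(lo,hi),max_nfev=40); return s.x,np.linalg.norm(f(s.x)[:6])
LE=163.
def target(gx,gz,el,yr):
    gy=99-LE*np.cos(el)*np.sin(yr)   # eye on y=99
    return cab(gx,gy,gz)
def geo(gx,gz,el,yr,d=.4):
    c=np.cos(yr); u=np.array([np.cos(el)*c,np.sin(el)])
    for s,rad in [(t,4) for t in range(-20,171,10)]+[(t,20) for t in range(-82,-30,12)]:
        x,z=np.array([gx,gz])+s*u
        if x>-120-rad and z-rad<16: return False
        if z-rad<60 and x<-120-rad and z-rad<8: return False
        if -126-rad<x<-108+rad and z+rad>266: return False
        if x>-114 and z+rad>311: return False
    e=np.array([gx,gz])+167*u
    if gx<-20 and e[0]>-32 and e[1]>260: return False
    th=d+np.pi/2-el; t=-np.array([np.cos(th)*c,-np.sin(th)])
    n=np.array([-t[1],t[0]])
    for s in range(0,330,15):
        rad=14 if s<50 else 50
        p=np.array([gx,gz])+s*t
        for w in(-rad,0,rad):
            a=p+w*n
            if a[0]>-128 and a[1]>262: return False
            if a[1]<14 : return False
    return True
if __name__=="__main__":
    np.set_printoptions(precision=2,suppress=True)
    rng=np.random.default_rng(1)
    q0=np.array([-.8708,.0586,.1493,2.1834,.4353,.6368,.5556])
    stages=[-320,-280,-240,-200,-165,-130,-100,-75,-45]
    # start state
    beam=[(0,q0,[(-330,250,.4+.4-.0,-.1)],[q0])]
    t0=time.time()
    for i,gx in enumerate(stages):
        new=[]
        for cost,q,path,qs in beam:
            _,gz,el,yr=path[-1]; k=0
            for _ in range(200):
                if k>=8: break
                r_=1 if i else 2
                gz2=gz+rng.uniform(-70,60)*r_; el2=np.clip(el+rng.uniform(-.2,.35)*r_,.1,1.57); yr2=np.clip(yr+rng.uniform(-.3,.3)*r_,-.9,.9)
                if not geo(gx,gz2,el2,yr2): continue
                k+=1
                X,R=pose(target(gx,gz2,el2,yr2),el2,YAW+yr2)
                q2,e=solve(X,R,q)
                if e>4e-3: continue
                dq=abs(q2-q).max()
                if dq>1.2: continue
                m=np.minimum(q2-LO,HI-q2).min()
                new.append((cost+dq**2+.01/m+.1*abs(yr2)+ (.5*(1.57-el2) if i>4 else 0),q2,path+[(gx,gz2,el2,yr2)],qs+[q2]))
        new.sort(key=lambda t:t[0]); beam=new[:50]
        print(gx,len(new),round(time.time()-t0)); 
        if not beam: break
        b=beam[0]; print("   ",round(b[0],2),np.array(b[2][-1]),b[1])
    if beam:
        for p,q in zip(beam[0][2],beam[0][3]): print(np.array(p),q)
        import pickle; pickle.dump(beam,open("beam.pkl","wb"))
E
timeout 560 python3 plan.py
```

```text
-320 0 0
```

```bash
cat > goals.py <<'E'
from plan import *
np.set_printoptions(precision=2,suppress=True)
rng=np.random.default_rng(0)
for d in(.4,.65):
  for gx,gz,el in((-8,112,1.55),(-45,137,1.5),(-100,105,1.3)):
    for yr in(-.9,-.6,-.3,0,.3,.6):
        ok=geo(gx,gz,el,yr,d); B=[]
        X,R=pose(target(gx,gz,el,yr),el,YAW+yr,d)
        for i in range(25):
            q,e=solve(X,R,rng.uniform(LO,HI),1e-4)
            if e<2e-3: B.append((np.minimum(q-LO,HI-q).min(),q))
        B.sort(key=lambda t:-t[0]); print(d,gx,el,yr,ok,len(B),*[(round(m,2),q) for m,q in B[:1]], [round(b[1][4],1) for b in B[::3]])
E
timeout 500 python3 goals.py
```

```text
0.4 -8 1.55 -0.9 False 23 (np.float64(0.77), array([ 0.31,  0.74, -0.18,  1.54, -0.45,  1.15, -1.73])) [np.float64(-0.4), np.float64(-0.9), np.float64(0.7), np.float64(1.6), np.float64(4.4), np.float64(4.4), np.float64(4.4), np.float64(4.2)]
0.4 -8 1.55 -0.6 False 25 (np.float64(0.68), array([ 0.6 ,  0.88, -0.58,  1.45, -0.27,  1.24, -1.36])) [np.float64(-0.3), np.float64(1.2), np.float64(-0.4), np.float64(0.9), np.float64(1.6), np.float64(3.9), np.float64(2.4), np.float64(1.3), np.float64(4.5)]
0.4 -8 1.55 -0.3 False 18 (np.float64(0.68), array([ 0.33,  0.78, -0.33,  1.45, -0.2 ,  1.24, -1.34])) [np.float64(-0.2), np.float64(0.5), np.float64(1.6), np.float64(4.3), np.float64(3.7), np.float64(4.4)]
0.4 -8 1.55 0 False 21 (np.float64(0.61), array([ 0.08,  0.72, -0.48,  1.56,  0.64,  1.29, -2.35])) [np.float64(0.6), np.float64(-0.5), np.float64(-0.4), np.float64(-0.7), np.float64(-1.0), np.float64(-0.6), np.float64(4.4)]
0.4 -8 1.55 0.3 False 23 (np.float64(0.6), array([ 0.53,  0.65, -0.81,  1.75,  0.53,  0.9 , -1.64])) [np.float64(0.5), np.float64(1.8), np.float64(4.0), np.float64(3.9
[... 6369 characters left out ...]
(-0.2), np.float64(0.6), np.float64(4.3), np.float64(3.2)]
0.65 -100 1.3 0 False 12 (np.float64(0.49), array([-0.52,  0.79,  0.15,  1.69,  0.54,  1.32, -2.47])) [np.float64(0.5), np.float64(-0.2), np.float64(-0.7), np.float64(1.5)]
0.65 -100 1.3 0.3 False 23 (np.float64(0.66), array([-0.53,  0.67,  0.52,  1.78, -0.12,  0.99, -1.21])) [np.float64(-0.1), np.float64(-0.7), np.float64(-0.5), np.float64(1.5), np.float64(1.3), np.float64(1.3), np.float64(4.1), np.float64(4.5)]
0.65 -100 1.3 0.6 False 20 (np.float64(0.6), array([ 0.35,  0.55, -0.4 ,  1.84,  0.05,  0.91, -0.84])) [np.float64(0.1), np.float64(-0.4), np.float64(-0.3), np.float64(0.8), np.float64(4.4), np.float64(4.5), np.float64(1.3)]
```

```bash
python3 - <<'E'
s=open('plan.py').read()
s=s.replace("rv(R.T@xr[1])",".7*(R-xr[1]).ravel()").replace("[:6])","[:12])").replace("range(-82,-30,12)","range(-62,-30,10)")
open('plan.py','w').write(s)
s=open('goals.py').read()
s=s.replace("print(d,gx,el,yr,ok,len(B),*[(round(m,2),q) for m,q in B[:1]], [round(b[1][4],1) for b in B[::3]])",
"""
        seen=[]
        for m,q in B:
            if all(abs(q[4]-z[4])>.6 for z in seen) and len(seen)<3: seen.append(q); print(d,gx,el,yr,ok,len(B),round(m,2),q)""").replace("if e<2e-3","if e<4e-3")
open('goals.py','w').write(s)
E
timeout 570 python3 goals.py
```

```text
0.4 -8 1.55 -0.9 True 19 0.28 [-0.09  0.75 -0.53  2.16  1.79  1.42 -1.17]
0.4 -8 1.55 -0.9 True 19 0.04 [-1.37  1.6   1.3   2.16  4.47  0.21  1.64]
0.4 -8 1.55 -0.6 True 20 0.13 [ 0.35  0.86 -0.94  2.31  2.2   1.54 -0.98]
0.4 -8 1.55 -0.6 True 20 0.1 [-1.32  1.59  1.25  2.32  3.37  0.53  2.86]
0.4 -8 1.55 0.3 True 11 0.1 [-0.49  1.01  0.8   2.34  3.72  1.49 -2.15]
0.4 -8 1.55 0.3 True 11 0.1 [ 1.18  1.1  -1.25  2.34  3.04  0.57 -0.36]
0.4 -8 1.55 0.6 True 12 0.26 [-0.31  1.    0.79  2.18  4.08  1.59 -2.06]
0.4 -45 1.5 -0.9 True 17 0.21 [ 0.18  0.76 -0.9   2.23  1.78  1.58 -1.08]
0.4 -45 1.5 -0.6 True 20 0.05 [ 0.55  0.92 -1.25  2.39  2.14  1.67 -0.83]
0.4 -45 1.5 -0.6 True 20 0.05 [-1.37  1.64  1.37  2.39  3.65  0.64  2.6 ]
0.4 -45 1.5 0.6 True 10 0.19 [-0.3   0.88  0.79  2.25  4.19  1.51 -2.04]
0.4 -100 1.3 -0.9 True 18 0.13 [ 0.34  0.8  -1.14  2.31  1.67  1.57 -1.07]
0.4 -100 1.3 0.6 True 5 0.12 [-0.09  0.66  0.54  2.3   4.39  1.09 -1.99]
0.65 -8 1.55 -0.9 False 12 0.31 [ 0.2   0.69 -0.8   2.13  1.68  1.28 -0.93]
0.65 -8 1.55 -0.6 False 19 0.18 [ 0.15  0.58 -0.62  2.26  1.95  0.98 
[... 1779 characters left out ...]
2.2   4.38  1.25 -2.26]
0.65 -45 1.5 0.6 False 11 0.04 [ 1.29  0.91 -1.37  2.2   1.15  0.21  1.5 ]
0.65 -100 1.3 -0.9 False 15 0.19 [-0.71  0.47  0.29  2.25  1.18  0.53 -0.77]
0.65 -100 1.3 -0.6 True 20 0.08 [ 0.64  0.65 -1.24  2.36  1.67  1.08 -0.66]
0.65 -100 1.3 -0.6 True 20 0.08 [-1.28  1.18  1.33  2.36  4.31  0.61  2.43]
0.65 -100 1.3 0.3 True 11 0.09 [-0.77  1.12  1.29  2.35  4.23  1.35 -2.6 ]
0.65 -100 1.3 0.3 True 11 0.09 [ 1.14  0.65 -1.24  2.35  1.84  0.28  0.38]
0.65 -100 1.3 0.6 True 15 0.11 [-0.61  1.12  1.26  2.25  4.4   1.5  -2.35]
0.65 -100 1.3 0.6 True 15 0.1 [ 1.26  0.77 -1.28  2.25  0.9   0.27  1.69]
0.65 -100 1.3 0.6 True 15 0.1 [ 0.78  0.48 -0.63  2.25 -1.18  0.27 -2.63]
```

```bash
cat > geo3.py <<'E'
from plan import *
lo[:]=LO+.03; hi[:]=HI-.03
def gp(e,el,yr): return np.array(e)-LE*np.array([np.cos(el)*np.cos(yr),np.cos(el)*np.sin(yr),np.sin(el)])
def clear(e,el,yr,d=.4,full=False):
    """min clearance (mm) in cab frame to panel, roof, floor, walls; eye e"""
    g=gp(e,el,yr); H=np.array([np.cos(yr),np.sin(yr),0]); u=np.cos(el)*H+np.array([0,0,np.sin(el)])
    th=d+np.pi/2-el; t=-(np.cos(th)*H-np.array([0,0,np.sin(th)])); n=np.cross(t,np.cross(H,[0,0,1])); y=np.array([-np.sin(yr),np.cos(yr),0])
    A=[]
    for s in range(-40,168,8): 
        for w in(-13,0,13): A.append((g+s*u+y*w*(1 if s<110 else .75),2 if s>-10 else 0))
    for s in(-80,-70,-60,-45,-32):
        for k in np.arange(0,6.28,.7): A.append((g+s*u+(19 if s>-75 else 9)*(np.cos(k)*y+np.sin(k)*np.cross(u,y)),0))
    for s in list(range(-19,54,12)): 
        for w in(-30,30):
            for v in(-11,11): A.append((g+s*t+w*y+v*n,0))
    for s in range(54,300,15):
        b=43 if s<180 else 52
        for w in(-b,0,b):
            for v in(-b,0,b): A.append((g+s*t+w*y+v*n,0))
    P=np.array([a[0] for a in A]); r_=np.array([a[1] for a in A])
    def box(lo_,hi_):
        dd=np.maximum(np.maximum(np.array(lo_)-P,P-np.array(hi_)),0); return (np.linalg.norm(dd,axis=1)-r_).min()
    B=dict(panel=box([-120,-230,270],[-114,230,322]),left=box([-120,224,0],[120,230,322]),right=box([-157,-230,0],[-110,12,322]),roof=box([-120,-230,316],[120,230,330]),floor=box([-120,-230,-5],[120,230,10]),bench=box([-900,-900,-50],[900,900,0]),
      rail=box([0,80,286],[20,115,316]),back=box([114,-230,0],[120,230,322]))
    return B if full else min(B.values())
Q0=np.array([.35,.86,-.94,2.31,2.2,1.54,-.98])
def ikE(e,el,yr,q0,reg=.02,d=.4):
    X,R=pose(cab(*gp(e,el,yr)),el,YAW+yr,d); return solve(X,R,q0,reg)
if __name__=="__main__":
    np.set_printoptions(precision=2,suppress=True); rng=np.random.default_rng(0)
    for nm,e in(("hang",(-12,97.5,276)),("pre",(-37,97.5,303)),("in",(-70,97.5,280)),("entry",(-95,97.5,250))):
        L=[]
        for el in(.6,.8,1.0,1.15,1.3,1.4,1.5,1.57):
            for yr in(-.8,-.65,-.5,-.35):
                c=clear(e,el,yr)
                if c<1: continue
                for i in range(4):
                    q,er=ikE(e,el,yr,Q0 if i==0 else Q0+rng.normal(0,.6,7),1e-4)
                    if er<4e-3: L.append((np.minimum(q-LO,HI-q).min(),el,yr,round(c,1),q)); break
        L.sort(key=lambda t:-t[0]-.01*t[3]); print(nm,len(L))
        for l in L[:7]: print("  ",*l)
E
timeout 500 python3 geo3.py
```

```text
hang 5
   0.07174699000539464 1.57 -0.5 7.4 [ 0.39  0.85 -0.92  2.37  2.33  1.51 -0.98]
   0.05645716637561904 1.4 -0.5 7.9 [ 0.47  0.75 -1.04  2.38  2.14  1.32 -0.89]
   0.06212171665205535 1.5 -0.5 7.3 [ 0.42  0.81 -0.96  2.38  2.25  1.43 -0.95]
   0.06047206132092153 1.3 -0.5 6.9 [ 0.51  0.69 -1.09  2.38  2.01  1.2  -0.83]
   0.040438652235117445 1.15 -0.35 8.5 [ 0.7   0.57 -1.19  2.4   1.92  0.9  -0.6 ]
pre 6
   0.14801755644012893 0.8 -0.35 2.5 [ 0.84  0.22 -1.2   2.29  0.84  0.58  0.32]
   0.07486299042435274 1.57 -0.65 7.5 [ 0.33  0.79 -0.97  2.37  2.1   1.59 -1.03]
   0.06910472502248188 1.5 -0.65 8.0 [ 0.39  0.77 -1.05  2.37  2.04  1.54 -0.98]
   0.0681413707391898 1.4 -0.65 5.6 [ 0.41  0.69 -1.08  2.37  1.92  1.4  -0.94]
   0.0521310114829876 1.0 -0.35 4.2 [ 0.74  0.3  -1.16  2.39  1.48  0.59 -0.29]
   0.04170187915218149 1.15 -0.5 3.1 [ 0.6   0.46 -1.18  2.4   1.71  0.94 -0.67]
in 13
   0.09199780860961582 0.8 -0.5 21.4 [ 0.82  0.28 -1.3   2.35  1.01  0.69 -0.06]
   0.19007264265315027 0.6 -0.65 10.3 [ 0.75  0.26 -1.22  2.21  0.58  0.82  0.18]
   0.06021116247622382 0.8 -0
[... 254 characters left out ...]
0.47  0.47 -1.17  2.31  1.33  1.06 -0.73]
   0.09828950087718358 1.15 -0.8 9.4 [ 0.41  0.59 -1.16  2.34  1.53  1.24 -0.9 ]
entry 8
   0.19894425702239493 0.6 -0.8 22.0 [ 0.63  0.31 -1.16  2.24  0.68  0.82 -0.12]
   0.15343147783638234 0.6 -0.65 22.4 [ 0.71  0.27 -1.19  2.29  0.64  0.74  0.1 ]
   0.12208212592464474 0.8 -0.8 22.5 [ 0.55  0.4  -1.18  2.32  1.08  0.89 -0.53]
   0.11766093736945304 0.6 -0.5 22.9 [ 0.85  0.25 -1.27  2.32  0.61  0.69  0.31]
   0.06462150087345808 1.0 -0.8 23.0 [ 0.48  0.55 -1.21  2.38  1.41  1.12 -0.85]
   0.06367108546729927 0.8 -0.65 22.9 [ 0.66  0.36 -1.24  2.38  1.11  0.79 -0.39]
   0.03770330610778272 1.15 -0.8 23.3 [ 0.46  0.73 -1.26  2.4   1.61  1.4  -0.98]
```

```bash
cat > sim.py <<'E'
from geo3 import *
np.set_printoptions(precision=2,suppress=True)
lo[:]=LO+.02; hi[:]=HI-.02
def run(W,q,n=8,reg=.02):
    for a,b in zip(W,W[1:]):
        em=0;cm=999
        for k in range(1,n+1):
            w=np.array(a)+(np.array(b)-a)*k/n
            q,e=ikE(w[:3],w[3],w[4],q,reg); em=max(em,e); B=clear(w[:3],w[3],w[4],full=True); m=min(B,key=B.get)
            if B[m]<cm: cm=B[m];cn=m
        P=fk(q,PP,SG,True)
        print(np.array(b),"err",round(em,4),"clr",round(cm,1),cn,"q",q,"wr",P[2][2])
    return q
if __name__=="__main__":
    q=np.array([-.8708,.0586,.1493,2.1834,.4353,.6368,.5556])
    W=[(-48,340,368,.8,-.13),(-150,300,330,.6,-.4),(-190,200,290,.5,-.65),(-150,120,255,.5,-.65),(-95,100,250,.6,-.65),(-70,98,280,.8,-.65),(-62,98,285,1.0,-.7),(-50,97.5,292,1.25,-.7),(-37,97.5,303,1.5,-.65),(-13,97.5,303,1.55,-.55),(-12,97.5,276,1.57,-.5)]
    run(W,q); print(); run(W,q,16,.1)
E
timeout 500 python3 sim.py
```

```text
[-150.   300.   330.     0.6   -0.4] err 0.0001 clr 68.7 roof q [-0.93 -0.02  0.1   2.25  0.25  0.84  0.29] wr [0.3  0.23 0.54]
[-190.    200.    290.      0.5    -0.65] err 0.0 clr 52.8 panel q [-0.85 -0.05  0.19  2.33  0.14  0.83  0.26] wr [0.3  0.16 0.52]
[-150.    120.    255.      0.5    -0.65] err 0.0001 clr 28.9 panel q [-0.71  0.06  0.32  2.34  0.1   0.69  0.55] wr [0.35 0.08 0.48]
[-95.   100.   250.     0.6   -0.65] err 0.0 clr 17.1 panel q [-0.68  0.18  0.36  2.29  0.17  0.57  0.55] wr [0.39 0.08 0.46]
[-70.    98.   280.     0.8   -0.65] err 0.0001 clr 13.5 panel q [-0.85  0.22  0.49  2.3   0.51  0.46  0.2 ] wr [0.38 0.1  0.45]
[-62.   98.  285.    1.   -0.7] err 0.0002 clr 5.3 panel q [-1.14  0.42  0.78  2.34  0.89  0.29 -0.31] wr [0.37 0.13 0.4 ]
[-50.    97.5  292.     1.25  -0.7 ] err 0.0015 clr 4.5 panel q [-1.12  0.6   0.74  2.36  1.77  0.38 -1.3 ] wr [0.37 0.14 0.34]
[-37.    97.5  303.     1.5   -0.65] err 0.0002 clr 7.7 left q [-0.98  0.71  0.58  2.37  2.09  0.71 -1.64] wr [0.37 0.13 0.28]
[-13.    97.5  303.     1.55  -0.55] err 0.0 clr 0.0 left q [-0.88  0.74  
[... 761 characters left out ...]
l q [-0.85  0.22  0.48  2.3   0.51  0.46  0.2 ] wr [0.38 0.1  0.45]
[-62.   98.  285.    1.   -0.7] err 0.0027 clr 5.3 panel q [-1.13  0.41  0.77  2.33  0.89  0.3  -0.31] wr [0.37 0.13 0.4 ]
[-50.    97.5  292.     1.25  -0.7 ] err 0.0168 clr 4.4 panel q [-1.14  0.61  0.76  2.36  1.77  0.36 -1.3 ] wr [0.37 0.14 0.34]
[-37.    97.5  303.     1.5   -0.65] err 0.0034 clr 7.0 panel q [-0.99  0.72  0.59  2.37  2.1   0.7  -1.65] wr [0.37 0.13 0.28]
[-13.    97.5  303.     1.55  -0.55] err 0.0006 clr 0.0 left q [-0.88  0.75  0.55  2.36  2.31  0.8  -1.74] wr [0.38 0.11 0.27]
[-12.    97.5  276.     1.57  -0.5 ] err 0.0004 clr 1.7 left q [-0.82  0.82  0.49  2.37  2.41  0.9  -1.84] wr [0.38 0.09 0.23]
```

```bash
cat > gen.py <<'E'
import sys, json
from geo3 import *
def gen(W,N,hand=-1):
    s=r.observe(); X=s["tcp_pos"]; R=Ro.from_quat(s["orientation"])
    # current params
    z=Rc.T@R.as_matrix()[:,2]; th=np.arctan2(-z[2],np.hypot(z[0],z[1])*np.sign(z[0])); el=.4+np.pi/2-th; yc=Rc.T@R.as_matrix()[:,1]; yr=np.arctan2(-yc[0],yc[1])
    g=tocab(X-.019*R.as_matrix()[:,2]); u=np.array([np.cos(el)*np.cos(yr),np.cos(el)*np.sin(yr),np.sin(el)])
    cur=np.r_[g+LE*u,el,yr]; print("cur t",round(s["t"],2),cur.round(3),"q",s["qpos"].round(2),"F",s["wrist_force"].round(1))
    rows=[]
    for w,n in zip(W,N):
        for k in range(1,n+1):
            c=cur+(np.array(w)-cur)*k/n
            X2,R2=pose(cab(*gp(c[:3],c[3],c[4])),c[3],YAW+c[4]); R2=Ro.from_matrix(R2)
            d=(X2-X)*1000; d=d.round(1); rot=(R2*R.inv()).as_rotvec().round(3)
            rows.append([hand,*d.tolist(),*rot.tolist()]); X=X+d/1000; R=Ro.from_rotvec(rot)*R
        cur=np.array(w)
    for i in range(0,len(rows),5): print(json.dumps(rows[i:i+5]))
if __name__=="__main__":
    W=json.loads(sys.argv[1]); gen([w[:5] for w in W],[int(w[5]) for w in W])
E
python3 gen.py "[[-150,300,330,0.6,-0.4,10],[-190,200,290,0.5,-0.6,10],[-150,120,250,0.5,-0.6,10]]"
```

```text
cur t 5.52 [-5.26060e+01  3.38784e+02  3.65068e+02  8.01000e-01 -8.10000e-02] q [-0.87  0.05  0.15  2.2   0.44  0.64  0.55] F [-5.  -6.2 -5.2]
[[-1, -12.0, -1.1, -1.3, 0.017, 0.02, -0.032], [-1, -11.8, -1.3, -1.3, 0.0, 0.02, -0.032], [-1, -11.7, -1.1, -1.3, 0.002, 0.02, -0.032], [-1, -11.5, -1.0, -1.2, 0.001, 0.02, -0.032], [-1, -11.3, -0.8, -1.1, 0.003, 0.02, -0.031]]
[[-1, -11.2, -0.6, -1.1, 0.003, 0.02, -0.032], [-1, -10.9, -0.6, -1.0, 0.004, 0.02, -0.032], [-1, -10.7, -0.4, -1.0, 0.004, 0.019, -0.032], [-1, -10.6, -0.4, -1.0, 0.005, 0.02, -0.032], [-1, -10.3, -0.2, -0.9, 0.006, 0.019, -0.032]]
[[-1, -3.2, -7.5, -2.6, 0.003, 0.01, -0.02], [-1, -3.1, -7.5, -2.7, 0.003, 0.009, -0.02], [-1, -3.1, -7.5, -2.7, 0.004, 0.01, -0.02], [-1, -3.0, -7.5, -2.6, 0.003, 0.009, -0.02], [-1, -2.9, -7.4, -2.7, 0.004, 0.009, -0.02]]
[[-1, -2.8, -7.4, -2.6, 0.004, 0.009, -0.02], [-1, -2.8, -7.5, -2.6, 0.004, 0.009, -0.02], [-1, -2.7, -7.4, -2.7, 0.004, 0.009, -0.02], [-1, -2.6, -7.4, -2.6, 0.005, 0.009, -0.02], [-1, -2.5, -7.4, -2.6, 0.005, 0.009, -0.02]]
[[-1, 4.8, -7.6, -4.0, -0.0, 0.0, 0.0], [-1, 4.8, -7.5, -4.0, -0.0, 0.0, 0.0], [-1, 4.8, -7.6, -4.0, -0.0, 0.0, 0.0], [-1, 4.8, -7.5, -4.0, -0.0, 0.0, 0.0], [-1, 4.8, -7.6, -4.0, -0.0, 0.0, 0.0]]
[[-1, 4.7, -7.5, -4.0, -0.0, 0.0, 0.0], [-1, 4.8, -7.6, -4.0, -0.0, 0.0, 0.0], [-1, 4.8, -7.6, -4.0, -0.0, 0.0, 0.0], [-1, 4.8, -7.5, -4.0, -0.0, 0.0, 0.0], [-1, 4.8, -7.6, -4.0, -0.0, 0.0, 0.0]]
```

Emit:
step_arm(plan=[[-1,-23,-2,-2.5,0.012,0.04,-0.063],[-1,-23,-2,-2.5,0.005,0.04,-0.063],[-1,-22.5,-1.5,-2,0.006,0.04,-0.063],[-1,-22,-1,-2,0.007,0.04,-0.063],[-1,-21,-0.6,-2,0.01,0.04,-0.063]])

```text
t: 5.93
tcp_pos: [0.3602, 0.2178, 0.2227]
orientation: [0.146, 0.984, -0.013, 0.096]
wrist_force: [-0.2, 0.0, -2.8]
grip_width: 0.0268
grasp_force: 69.2
```

Emit:
step_arm(plan=[[-1,-6,-15,-5.3,0.007,0.018,-0.04],[-1,-6,-15,-5.3,0.007,0.018,-0.04],[-1,-6,-15,-5.3,0.007,0.018,-0.04],[-1,-5.5,-15,-5.3,0.008,0.018,-0.04],[-1,-5,-15,-5.3,0.01,0.018,-0.04]])

```text
t: 6.35
tcp_pos: [0.3329, 0.1413, 0.1953]
orientation: [0.245, 0.968, -0.01, 0.048]
wrist_force: [1.1, -0.7, -2.0]
grip_width: 0.0268
grasp_force: 69.2
```

Emit:
step_arm(plan=[[-1,9.6,-15,-8,0,0,0],[-1,9.6,-15,-8,0,0,0],[-1,9.6,-15,-8,0,0,0],[-1,9.6,-15,-8,0,0,0],[-1,9.6,-15,-8,0,0,0]])

```text
t: 6.77
tcp_pos: [0.3815, 0.066, 0.1553]
orientation: [0.245, 0.968, -0.01, 0.048]
wrist_force: [0.2, 0.2, -1.7]
grip_width: 0.0266
grasp_force: 69.2
```

```bash
python3 gen.py "[[-95,100,248,0.6,-0.6,6],[-70,98,280,0.8,-0.65,6]]"
python3 - <<'E'
from h import *
p=cams.camera("scene"); cv2.imwrite("pics/s3.png",cv2.resize(p["image"][130:340,150:430],None,fx=2.5,fy=2.5,interpolation=2))
E
```

```text
cur t 6.77 [-143.602  127.303  252.115    0.499   -0.596] q [-0.71  0.05  0.33  2.35  0.09  0.68  0.62] F [ 0.2  0.2 -1.7]
[[-1, 10.0, -4.5, -3.1, -0.012, -0.013, -0.001], [-1, 10.0, -4.4, -3.0, -0.008, -0.015, -0.0], [-1, 10.1, -4.5, -3.0, -0.008, -0.015, -0.001], [-1, 10.1, -4.4, -3.0, -0.008, -0.014, -0.001], [-1, 10.2, -4.5, -2.9, -0.008, -0.015, -0.001]]
[[-1, 10.2, -4.6, -2.9, -0.008, -0.015, -0.0], [-1, 8.0, -0.7, 1.0, -0.016, -0.029, -0.009], [-1, 8.1, -1.0, 1.2, -0.017, -0.029, -0.008], [-1, 8.2, -1.0, 1.3, -0.016, -0.029, -0.008], [-1, 8.2, -1.2, 1.4, -0.017, -0.029, -0.009]]
[[-1, 8.4, -1.3, 1.6, -0.017, -0.029, -0.008], [-1, 8.4, -1.4, 1.7, -0.017, -0.028, -0.008]]
```

View pics/s3.png

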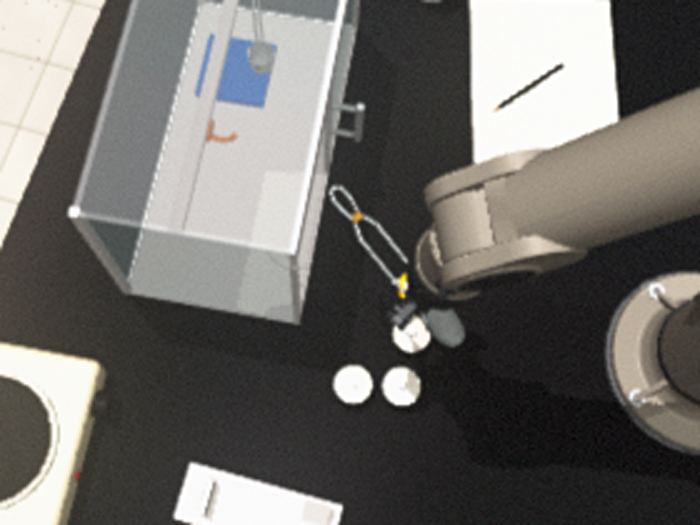

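The view shows the eye outside the doorway at about full-frame (283,205), with the cup and fingers well above the crucibles. The hook is near (241,183).

```bash
cat > eye.py <<'E'
from geo3 import *
def cur():
    s=r.observe(); X=s["tcp_pos"]; R=Ro.from_quat(s["orientation"]).as_matrix()
    z=Rc.T@R[:,2]; th=np.arctan2(-z[2],np.hypot(z[0],z[1])); el=.4+np.pi/2-th; yc=Rc.T@R[:,1]; yr=np.arctan2(-yc[0],yc[1])
    g=tocab(X-.019*R[:,2]); u=np.array([np.cos(el)*np.cos(yr),np.cos(el)*np.sin(yr),np.sin(el)]); y=np.array([-np.sin(yr),np.cos(yr),0]); return g,u,y,el,yr
def look(name):
    """cup outline predicted from the arm against what the camera shows"""
    p=cams.camera(name); g,u,y,el,yr=cur()
    return p,{k:proj(p,cab(*(g+s*u+w*y)))[0] for k,(s,w) in dict(outer=(LE+3.6,0),inner=(LE,0),mid=(LE-18,0),neck=(LE-42,0),L=(LE-18,8.3),R=(LE-18,-8.3)).items()}
E
python3 - <<'E'
from eye import *
np.set_printoptions(precision=1,suppress=True)
I=[]
for n in("scene","top"):
    p,d=look(n); print(n,d); u,v=d["mid"].astype(int); im=p["image"][v-25:v+35,u-32:u+33].copy()
    im=cv2.resize(im,None,fx=6,fy=6,interpolation=cv2.INTER_CUBIC)
    for k,x in d.items(): cv2.circle(im,tuple(((x-[u-32,v-25]+.5)*6).astype(int)),2,(0,0,255),-1)
    I.append(im)
cv2.imwrite("pics/e1.png",np.hstack(I))
E
```

```text
scene {'outer': array([283.3, 204.8]), 'inner': array([284.1, 205.8]), 'mid': array([288. , 210.5]), 'neck': array([293.2, 216.8]), 'L': array([285.9, 212.5]), 'R': array([290. , 208.6])}
top {'outer': array([279.1, 205.2]), 'inner': array([278.5, 206.4]), 'mid': array([275.8, 212.1]), 'neck': array([272.2, 219.7]), 'L': array([273. , 210.7]), 'R': array([278.6, 213.5])}
```

View pics/e1.png

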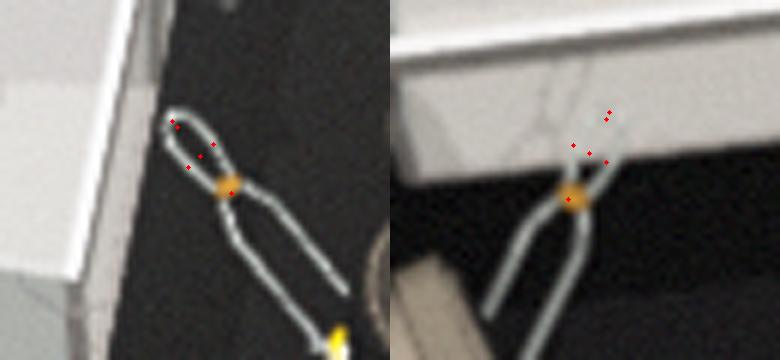

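The predicted points (red) match the loop and the orange ring to about 1 px in both views, so the grip is as assumed. In the arm's frame the hook's y is about 100.

Emit:
step_arm(plan=[[-1,10,-4.5,-3,-0.01,-0.014,0],[-1,10,-4.5,-3,-0.008,-0.015,0],[-1,10,-4.5,-3,-0.008,-0.015,0],[-1,10,-4.5,-3,-0.008,-0.015,0],[-1,10,-4.5,-3,-0.008,-0.015,0]])

```text
t: 7.33
tcp_pos: [0.4326, 0.0457, 0.1406]
orientation: [0.242, 0.966, -0.021, 0.09]
wrist_force: [0.1, -0.0, -1.7]
grip_width: 0.0269
grasp_force: 69.2
```

Emit:
step_arm(plan=[[-1,10,-4.5,-3,-0.008,-0.015,0],[-1,8,-1,1.2,-0.016,-0.029,-0.008],[-1,8,-1,1.2,-0.016,-0.029,-0.008],[-1,8,-1,1.3,-0.017,-0.029,-0.008],[-1,8,-1.2,1.4,-0.017,-0.029,-0.008]])

```text
t: 7.75
tcp_pos: [0.4744, 0.037, 0.1428]
orientation: [0.255, 0.952, -0.043, 0.162]
wrist_force: [0.2, -0.3, -2.5]
grip_width: 0.0268
grasp_force: 69.2
```

Emit:
step_arm(plan=[[-1,8.4,-1.3,1.6,-0.017,-0.029,-0.008],[-1,8.4,-1.4,1.7,-0.017,-0.029,-0.008],[-1,0,0,0,0,0,0]])

```text
t: 8.0
tcp_pos: [0.4913, 0.0352, 0.1461]
orientation: [0.26, 0.944, -0.053, 0.194]
wrist_force: [-0.5, 0.6, -2.5]
grip_width: 0.0268
grasp_force: 69.2
```

```bash
python3 gen.py "[[-65,99,283,1.0,-0.65,8],[-56,100,288,1.25,-0.65,10],[-50,100,290,1.5,-0.6,10]]"
python3 - <<'E'
from geo3 import *
from sim import run
s=r.observe()
from eye import cur
g,u,y,el,yr=cur(); e=g+LE*u
print({k:round(float(v),1) for k,v in clear(e,el,yr,full=True).items()})
run([(*e,el,yr),(-65,99,283,1.0,-.65),(-56,100,288,1.25,-.65),(-50,100,290,1.5,-.6),(-38,100,304,1.55,-.58),(-13,100,304,1.57,-.5),(-12,100,276,1.57,-.5)],s["qpos"])
E
```

```text
cur t 8.0 [-69.506 101.896 280.907   0.804  -0.638] q [-0.85  0.19  0.49  2.32  0.54  0.46  0.18] F [-0.5  0.6 -2.5]
[[-1, 3.5, -1.9, -2.3, -0.013, -0.021, -0.001], [-1, 3.6, -1.9, -2.2, -0.013, -0.021, -0.002], [-1, 3.7, -2.0, -2.1, -0.013, -0.021, -0.001], [-1, 3.6, -2.0, -2.0, -0.012, -0.021, -0.002], [-1, 3.7, -2.0, -2.0, -0.013, -0.021, -0.001]]
[[-1, 3.8, -2.1, -1.9, -0.013, -0.02, -0.002], [-1, 3.8, -2.1, -1.7, -0.012, -0.021, -0.001], [-1, 3.8, -2.2, -1.7, -0.013, -0.021, -0.002], [-1, 4.2, -1.8, -1.4, -0.013, -0.022, 0.0], [-1, 4.2, -1.8, -1.3, -0.013, -0.021, 0.0]]
[[-1, 4.2, -1.9, -1.2, -0.013, -0.021, 0.0], [-1, 4.3, -1.9, -1.1, -0.013, -0.022, 0.0], [-1, 4.3, -1.9, -1.0, -0.013, -0.021, 0.0], [-1, 4.4, -1.9, -0.8, -0.014, -0.021, 0.0], [-1, 4.3, -1.9, -0.8, -0.013, -0.022, 0.0]]
[[-1, 4.4, -2.0, -0.7, -0.013, -0.021, 0.0], [-1, 4.5, -2.0, -0.6, -0.013, -0.021, 0.0], [-1, 4.4, -1.9, -0.5, -0.013, -0.022, 0.0], [-1, 4.1, -2.3, -0.7, -0.013, -0.021, 0.005], [-1, 4.1, -2.3, -0.5, -0.013, -0.021, 0.005]]
[[-1, 4.2, -2.2, -0.5, -0.012, -0.022, 0.005], [-1, 4.2, -2.2, -0.4, -0.
[... 466 characters left out ...]
2.8 panel q [-1.16  0.41  0.81  2.36  0.97  0.24 -0.34] wr [0.36 0.12 0.4 ]
[-56.   100.   288.     1.25  -0.65] err 0.0016 clr 13.7 panel q [-1.04  0.54  0.63  2.4   1.88  0.45 -1.35] wr [0.36 0.13 0.34]
[-50.  100.  290.    1.5  -0.6] err 0.0008 clr 17.3 left q [-0.9   0.7   0.48  2.42  2.18  0.8  -1.69] wr [0.35 0.12 0.27]
[-38.   100.   304.     1.55  -0.58] err 0.0 clr 13.0 roof q [-0.88  0.71  0.49  2.4   2.22  0.84 -1.7 ] wr [0.36 0.11 0.27]
[-13.   100.   304.     1.57  -0.5 ] err 0.0 clr 5.5 left q [-0.81  0.72  0.48  2.38  2.38  0.88 -1.74] wr [0.38 0.09 0.26]
[-12.   100.   276.     1.57  -0.5 ] err 0.0 clr 5.1 left q [-0.78  0.79  0.44  2.37  2.39  0.92 -1.79] wr [0.38 0.09 0.23]
```

Emit:
step_arm(plan=[[-1,3.6,-1.9,-2.3,-0.013,-0.021,-0.001],[-1,3.6,-1.9,-2.2,-0.013,-0.021,-0.001],[-1,3.6,-2,-2.1,-0.013,-0.021,-0.001],[-1,3.7,-2,-2,-0.013,-0.021,-0.001],[-1,3.7,-2,-2,-0.013,-0.021,-0.001]])

```text
t: 8.42
tcp_pos: [0.5086, 0.0245, 0.1354]
orientation: [0.259, 0.93, -0.07, 0.25]
wrist_force: [0.2, 0.1, -2.3]
grip_width: 0.0267
grasp_force: 69.2
```

Emit:
step_arm(plan=[[-1,3.8,-2.1,-1.9,-0.013,-0.021,-0.002],[-1,3.8,-2.1,-1.7,-0.013,-0.021,-0.001],[-1,3.8,-2.1,-1.6,-0.013,-0.021,-0.001],[-1,4.2,-1.8,-1.4,-0.013,-0.021,0],[-1,4.2,-1.8,-1.3,-0.013,-0.021,0]])

```text
t: 8.83
tcp_pos: [0.5285, 0.0149, 0.1275]
orientation: [0.256, 0.913, -0.087, 0.307]
wrist_force: [0.0, 0.1, -2.7]
grip_width: 0.027
grasp_force: 69.2
```

Emit:
step_arm(plan=[[-1,4.2,-1.9,-1.2,-0.013,-0.021,0],[-1,4.3,-1.9,-1.1,-0.013,-0.021,0],[-1,4.3,-1.9,-1,-0.013,-0.021,0],[-1,4.4,-1.9,-0.8,-0.013,-0.021,0],[-1,4.4,-1.9,-0.8,-0.013,-0.021,0]])

```text
t: 9.25
tcp_pos: [0.5485, 0.0036, 0.1218]
orientation: [0.251, 0.892, -0.104, 0.362]
wrist_force: [-7.4, -6.0, -0.7]
grip_width: 0.0268
grasp_force: 69.5
```

```bash
python3 gen.py "[[-52,100,290,1.5,-0.6,12],[-42,100,304,1.55,-0.58,6]]"
```

```text
cur t 9.25 [-60.755  97.469 285.653   1.172  -0.651] q [-1.13  0.49  0.76  2.43  1.79  0.33 -1.2 ] F [-7.4 -6.  -0.7]
[[-1, 4.5, -2.2, -0.9, -0.01, -0.026, 0.004], [-1, 4.5, -2.2, -0.9, -0.014, -0.023, 0.005], [-1, 4.5, -2.2, -0.7, -0.014, -0.024, 0.004], [-1, 4.6, -2.2, -0.5, -0.014, -0.023, 0.004], [-1, 4.6, -2.1, -0.5, -0.014, -0.024, 0.004]]
[[-1, 4.7, -2.2, -0.3, -0.014, -0.024, 0.004], [-1, 4.7, -2.1, -0.2, -0.013, -0.023, 0.005], [-1, 4.7, -2.1, -0.1, -0.014, -0.024, 0.004], [-1, 4.7, -2.0, 0.1, -0.013, -0.024, 0.004], [-1, 4.8, -2.0, 0.2, -0.014, -0.024, 0.004]]
[[-1, 4.8, -2.0, 0.3, -0.013, -0.024, 0.005], [-1, 4.8, -2.0, 0.4, -0.013, -0.024, 0.004], [-1, 3.0, -0.5, 2.4, -0.004, -0.007, 0.003], [-1, 2.9, -0.5, 2.4, -0.004, -0.007, 0.004], [-1, 2.9, -0.4, 2.4, -0.004, -0.008, 0.003]]
[[-1, 2.9, -0.5, 2.5, -0.004, -0.007, 0.003], [-1, 3.0, -0.5, 2.4, -0.004, -0.008, 0.004], [-1, 2.9, -0.4, 2.4, -0.003, -0.007, 0.003]]
```

Emit:
step_arm(plan=[[-1,4,-1,0,0,0,0],[-1,0,0,0,0,0,0],[-1,0,0,0,0,0,0]])

```text
t: 9.5
tcp_pos: [0.5532, 0.0018, 0.1224]
orientation: [0.252, 0.892, -0.105, 0.362]
wrist_force: [0.7, -5.2, -3.8]
grip_width: 0.0266
grasp_force: 70.4
```

```bash
python3 gen.py "[[-50,100,290,1.5,-0.6,12],[-40,100,304,1.55,-0.58,6]]"
```

```text
cur t 9.5 [-56.374  95.066 286.277   1.172  -0.653] q [-1.12  0.49  0.77  2.42  1.79  0.32 -1.2 ] F [ 0.7 -5.2 -3.8]
[[-1, 4.2, -2.0, -1.0, -0.011, -0.026, 0.004], [-1, 4.3, -2.1, -0.9, -0.014, -0.023, 0.005], [-1, 4.3, -2.0, -0.7, -0.014, -0.023, 0.004], [-1, 4.4, -2.0, -0.6, -0.014, -0.024, 0.005], [-1, 4.3, -2.0, -0.5, -0.014, -0.023, 0.004]]
[[-1, 4.5, -2.0, -0.4, -0.013, -0.024, 0.005], [-1, 4.4, -1.9, -0.3, -0.014, -0.024, 0.004], [-1, 4.5, -1.9, -0.1, -0.014, -0.023, 0.005], [-1, 4.6, -1.9, 0.0, -0.013, -0.024, 0.004], [-1, 4.5, -1.8, 0.2, -0.013, -0.024, 0.004]]
[[-1, 4.6, -1.9, 0.2, -0.014, -0.024, 0.005], [-1, 4.6, -1.7, 0.4, -0.013, -0.024, 0.004], [-1, 2.9, -0.5, 2.4, -0.004, -0.007, 0.004], [-1, 3.0, -0.5, 2.4, -0.004, -0.008, 0.003], [-1, 2.9, -0.5, 2.4, -0.004, -0.007, 0.003]]
[[-1, 2.9, -0.5, 2.4, -0.004, -0.007, 0.004], [-1, 3.0, -0.4, 2.5, -0.003, -0.008, 0.003], [-1, 2.9, -0.5, 2.4, -0.004, -0.007, 0.003]]
```

Emit:
step_arm(plan=[[-1,0,0,0,0,0,0],[-1,0,0,0,0,0,0]])

```text
t: 9.67
tcp_pos: [0.5533, 0.0018, 0.1226]
orientation: [0.252, 0.891, -0.105, 0.362]
wrist_force: [1.8, -6.1, -4.3]
grip_width: 0.0269
grasp_force: 70.5
```

Run:
```python
from eye import *
np.set_printoptions(precision=1,suppress=True)
I=[]
for n in("scene","top"):
    p,d=look(n); print(n,d["inner"]); u,v=((d["mid"]+d["neck"])/2).astype(int)+([8,8] if n=="scene" else [0,12]); im=p["image"][v-40:v+40,u-32:u+33].copy()
    im=cv2.resize(im,None,fx=6,fy=6,interpolation=cv2.INTER_CUBIC)
    for k,x in d.items(): cv2.circle(im,tuple(((x-[u-32,v-40]+.5)*6).astype(int)),2,(0,0,255),-1)
    I.append(im)
cv2.imwrite("pics/e2.png",np.hstack(I))
g,u,y,el,yr=cur(); print(clear(g+LE*u,el,yr,full=True))
```

```text
scene [255.3 185.9]
top [286.6 169.8]
{'panel': np.float64(13.545261823569874), 'left': np.float64(20.808486930823467), 'right': np.float64(84.91212971669786), 'roof': np.float64(30.273077818222077), 'floor': np.float64(49.22894025556796), 'bench': np.float64(59.09206264922301), 'rail': np.float64(49.35442461088464), 'back': np.float64(163.30409383613886)}
```

View pics/e2.png

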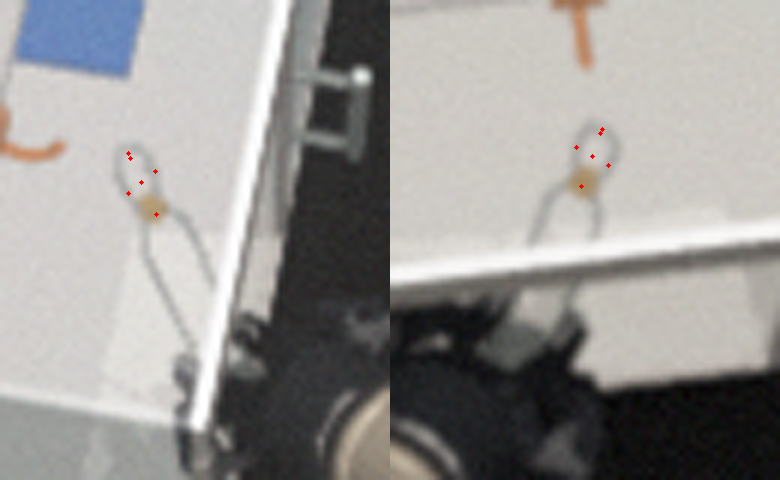

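Run:
```python
from eye import *
np.set_printoptions(precision=2,suppress=True)
for i in range(3):
    s=r.observe(); print(s["wrist_force"],s["moment"],s["qpos"],s["joint_torque"]); cams.camera("top")
F=s["wrist_force"]-[0,0,-2.2]; M=s["moment"]; X=s["tcp_pos"]; R=Ro.from_quat(s["orientation"]).as_matrix()
r0=np.cross(F,M)/(F@F); 
for nm,o in(("tcp",X),("wrist",X-.326*R[:,2]),("flange",X-.2*R[:,2])):
    print(nm,[tocab(o+r0+F/np.linalg.norm(F)*t) for t in(-.1,0,.1)], "pitch",M@F/(F@F))
```

```text
[ 0.93 -6.55 -4.52] [-0.02  0.84 -0.61] [-1.12  0.49  0.77  2.42  1.79  0.32 -1.2 ] [ -3.18 -33.93   6.97 -14.11   0.76   2.25   0.08]
[ 1.66 -5.54 -3.6 ] [-0.01  0.88 -0.54] [-1.12  0.49  0.77  2.42  1.79  0.32 -1.2 ] [ -3.19 -33.93   6.97 -14.11   0.76   2.25   0.08]
[ 2.73 -6.27 -3.16] [-0.04  0.92 -0.63] [-1.12  0.49  0.77  2.42  1.79  0.32 -1.2 ] [ -3.19 -33.94   6.97 -14.11   0.76   2.25   0.08]
tcp [array([-21.41, 246.34, 183.62]), array([  8.71, 152.  , 169.76]), array([ 38.84,  57.65, 155.9 ])] pitch -0.11061517591469582
wrist [array([-201.49,  385.36,  417.12]), array([-171.36,  291.02,  403.26]), array([-141.24,  196.68,  389.4 ])] pitch -0.11061517591469582
flange [array([-131.89,  331.63,  326.87]), array([-101.76,  237.29,  313.01]), array([-71.64, 142.94, 299.15])] pitch -0.11061517591469582
```

Emit:
step_arm(plan=[[-1,0,-2,0,0,0,0],[-1,0,-2,0,0,0,0],[-1,0,-2,0,0,0,0],[-1,0,0,0,0,0,0]])

```text
t: 10.25
tcp_pos: [0.5538, -0.002, 0.1227]
orientation: [0.251, 0.892, -0.103, 0.362]
wrist_force: [0.2, -0.3, -1.8]
grip_width: 0.027
grasp_force: 70.3
```

Run:
```python
from eye import *
np.set_printoptions(precision=2,suppress=True)
s=r.observe(); print(s["wrist_force"],s["moment"],s["qpos"])
p=cams.camera("scene"); im=p["image"][130:330,180:440]
cv2.imwrite("pics/s4.png",cv2.resize(im,None,fx=3,fy=3,interpolation=cv2.INTER_CUBIC))
```

```text
[ 0.15 -0.28 -1.84] [ 0.56  0.82 -0.04] [-1.09  0.48  0.75  2.42  1.82  0.33 -1.21]
```

View pics/s4.png

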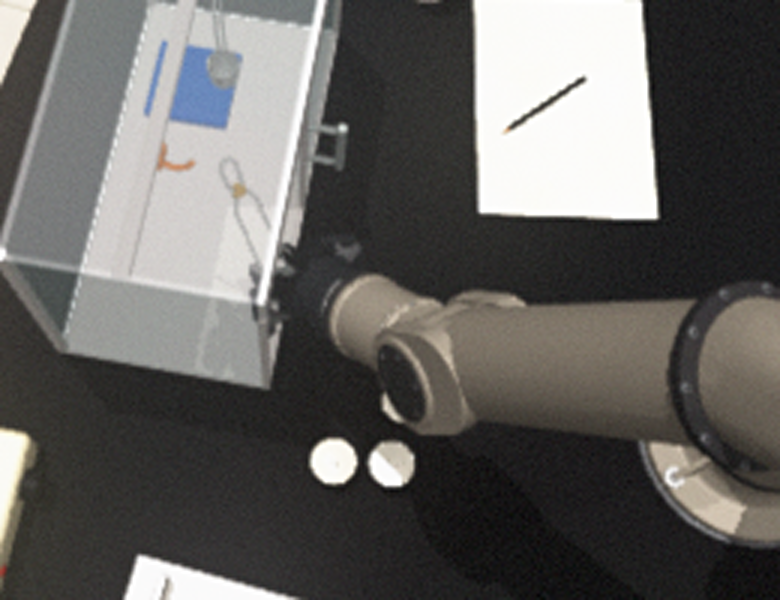

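The gripper was touching the left jamb, and moving 5 mm in -y freed it. The view shows the gripper's knuckles near full-frame (266,230) and (297,212). I'll measure their true width from the depth map.

Run:
```python
from eye import *
np.set_printoptions(precision=0,suppress=True)
g,u,y,el,yr=cur(); th=.4+np.pi/2-el; H=np.array([np.cos(yr),np.sin(yr),0]); t=-(np.cos(th)*H-np.array([0,0,np.sin(th)])); n=np.cross(t,y)
print("g",g,"el,yr",round(el,2),round(yr,2))
A=[]
for nm in("scene","top"):
    p=cams.camera(nm); v,uu=np.mgrid[0:420,0:560]; W=back(p,uu.astype(float),v.astype(float),p["z_map"].astype(float))
    d=((W.reshape(-1,3)-C)@Rc)*1000-g
    L=np.c_[d@t,d@y,d@n]; m=(L[:,0]>-25)&(L[:,0]<330)&(abs(L[:,1])<130)&(abs(L[:,2])<110)&(d[:,2]+g[2]>20)&(p["z_map"].ravel()>0)
    q=d+g; m&=~((q[:,0]>-126)&(q[:,2]>225))&~((abs(q[:,0]+120)<10)&(abs(q[:,2]-290)<40))
    A.append(L[m])
A=np.vstack(A)
for s in range(-20,320,20):
    B=A[(A[:,0]>=s)&(A[:,0]<s+20)]
    if len(B)>3: print(s,len(B),"y",np.percentile(B[:,1],[1,99]),"n",np.percentile(B[:,2],[1,99]))
```

```text
g [-106.  130.  136.] el,yr 1.17 -0.65
-20 191 y [-130.  128.] n [-108.  106.]
0 176 y [-127.  129.] n [-109.   95.]
20 233 y [-45. 128.] n [-35.  73.]
40 251 y [-55. 128.] n [-56.  50.]
60 345 y [-65. 118.] n [-49.  35.]
80 290 y [-63.  96.] n [-31.  15.]
100 122 y [-39.  78.] n [-38.   5.]
120 223 y [-38.  38.] n [-38.   2.]
140 315 y [-38.  37.] n [-38.   5.]
160 155 y [-40.  40.] n [-41.   8.]
180 295 y [-39.  39.] n [-40.  10.]
200 269 y [-37.  38.] n [-38.   1.]
220 273 y [-38.  38.] n [-38.   4.]
240 220 y [-38.  38.] n [-39.  -3.]
260 305 y [-38.  50.] n [-42.  -1.]
280 235 y [-54.  56.] n [-55.  15.]
300 411 y [-57.  57.] n [-59.  24.]
```

```bash
python3 - <<'E'
s=open('geo3.py').read()
a=s.index("    for s in list(range(-19,54,12))"); b=s.index("    P=np.array([a[0]")
s=s[:a]+"""    for s in range(-19,330,8):
        w=30 if s<20 else 47 if s<40 else 58 if s<56 else 67 if s<104 else 40 if s<258 else 58
        v=11 if s<40 else 20 if s<56 else 40 if s<258 else 58
        for W_ in(-w,0,w):
            V_=v if not 56<=s<104 or W_==0 else 22
            for k in(-1,0,1): A.append((g+s*t+W_*y+k*V_*n,0))
        if 56<=s<104:
            for W_ in(-40,40):
                for k in(-1,1): A.append((g+s*t+W_*y+k*40*n,0))
"""+s[b:]
open('geo3.py','w').write(s)
E
cat > s2.py <<'E'
from eye import *
from sim import run
s=r.observe(); g,u,y,el,yr=cur(); e=g+LE*u; print(e,el,yr)
print({k:round(float(v),1) for k,v in clear(e,el,yr,full=True).items()})
W0=(*e,el,yr)
for nm,W in dict(A=[(-52,85,288,1.35,-.6),(-50,90,290,1.5,-.57),(-38,100,304,1.55,-.55),(-13,100,304,1.57,-.5),(-12,100,276,1.57,-.5)],
 B=[(-52,80,288,1.35,-.62),(-46,88,292,1.5,-.6),(-37,100,304,1.57,-.6),(-13,100,304,1.57,-.45),(-12,100,276,1.57,-.45)]).items():
    print(nm); run([W0]+W,s["qpos"])
E
python3 s2.py
```

```text
[-55.86  91.79 286.57] 1.1719707764641294 -0.6490834284555342
{'panel': 16.8, 'left': 1.1, 'right': 81.4, 'roof': 30.2, 'floor': 49.3, 'bench': 59.2, 'rail': 48.9, 'back': 162.9}
A
[-52.    85.   288.     1.35  -0.6 ] err 0.0166 clr 0.9 left q [-0.9   0.58  0.53  2.42  2.13  0.6  -1.54] wr [0.36 0.11 0.31]
[-50.    90.   290.     1.5   -0.57] err 0.0258 clr 10.8 left q [-0.83  0.68  0.43  2.42  2.21  0.83 -1.66] wr [0.36 0.11 0.27]
[-38.   100.   304.     1.55  -0.55] err 0.0212 clr 12.2 left q [-0.81  0.68  0.42  2.41  2.25  0.89 -1.67] wr [0.36 0.11 0.27]
[-13.   100.   304.     1.57  -0.5 ] err 0.0 clr 6.3 rail q [-0.76  0.7   0.41  2.38  2.36  0.91 -1.69] wr [0.38 0.09 0.26]
[-12.   100.   276.     1.57  -0.5 ] err 0.0 clr 5.8 rail q [-0.73  0.77  0.38  2.37  2.37  0.95 -1.74] wr [0.38 0.09 0.23]
B
[-52.    80.   288.     1.35  -0.62] err 0.0074 clr 0.9 left q [-0.9   0.59  0.53  2.42  2.13  0.6  -1.55] wr [0.36 0.1  0.31]
[-46.   88.  292.    1.5  -0.6] err 0.0074 clr 14.0 left q [-0.86  0.69  0.47  2.42  2.21  0.81 -1.69] wr [0.36 0.11 0.27]
[-37.   100.   304.     1.57  -0.6 ] err 0.0 clr 11.3 left q [-0.88  0.72  0.48  2.39  2.18  0.86 -1.69] wr [0.37 0.12 0.26]
[-13.   100.   304.     1.57  -0.45] err 0.0 clr 6.8 rail q [-0.77  0.71  0.46  2.39  2.46  0.91 -1.76] wr [0.37 0.08 0.26]
[-12.   100.   276.     1.57  -0.45] err 0.0 clr 6.3 rail q [-0.74  0.79  0.42  2.39  2.47  0.96 -1.81] wr [0.37 0.08 0.23]
```

```bash
python3 gen.py "[[-54,82,287,1.2,-0.65,5],[-50,83,289,1.35,-0.63,8],[-45,88,292,1.5,-0.6,7]]"
```

```text
cur t 10.4 [-55.857  91.793 286.57    1.172  -0.649] q [-1.1   0.48  0.75  2.42  1.82  0.33 -1.21] F [ 0.3 -0.3 -2.2]
[[-1, 1.4, -2.4, -0.2, -0.001, -0.006, -0.0], [-1, 1.3, -2.3, -0.2, -0.003, -0.005, -0.0], [-1, 1.4, -2.4, -0.2, -0.003, -0.004, -0.001], [-1, 1.3, -2.4, -0.1, -0.003, -0.005, 0.0], [-1, 1.4, -2.4, -0.2, -0.003, -0.005, 0.0]]
[[-1, 3.1, -1.5, -0.6, -0.01, -0.016, 0.003], [-1, 3.1, -1.6, -0.5, -0.009, -0.016, 0.002], [-1, 3.1, -1.5, -0.5, -0.01, -0.016, 0.003], [-1, 3.1, -1.5, -0.3, -0.01, -0.016, 0.002], [-1, 3.2, -1.5, -0.4, -0.009, -0.016, 0.003]]
[[-1, 3.2, -1.5, -0.3, -0.01, -0.016, 0.002], [-1, 3.2, -1.5, -0.2, -0.009, -0.016, 0.003], [-1, 3.2, -1.5, -0.1, -0.01, -0.017, 0.002], [-1, 3.7, -1.1, -0.0, -0.011, -0.018, 0.004], [-1, 3.8, -1.1, 0.1, -0.01, -0.019, 0.005]]
[[-1, 3.8, -1.1, 0.2, -0.011, -0.018, 0.004], [-1, 3.8, -1.0, 0.3, -0.011, -0.019, 0.004], [-1, 3.8, -1.1, 0.3, -0.01, -0.019, 0.005], [-1, 3.9, -1.0, 0.4, -0.01, -0.018, 0.004], [-1, 3.9, -0.9, 0.5, -0.011, -0.019, 0.004]]
```

Emit:
step_arm(plan=[[-1,1.4,-2.4,-0.2,-0.002,-0.005,0],[-1,1.4,-2.4,-0.2,-0.002,-0.005,0],[-1,1.4,-2.4,-0.2,-0.003,-0.005,0],[-1,1.4,-2.4,-0.2,-0.003,-0.005,0],[-1,1.4,-2.4,-0.2,-0.003,-0.005,0]])

```text
t: 10.82
tcp_pos: [0.561, -0.0141, 0.1217]
orientation: [0.249, 0.886, -0.106, 0.375]
wrist_force: [-0.3, -0.1, -2.4]
grip_width: 0.0267
grasp_force: 70.2
```

Emit:
step_arm(plan=[[-1,3.1,-1.5,-0.5,-0.01,-0.016,0.003],[-1,3.1,-1.5,-0.5,-0.01,-0.016,0.003],[-1,3.1,-1.5,-0.5,-0.01,-0.016,0.003],[-1,3.1,-1.5,-0.4,-0.01,-0.016,0.003],[-1,3.2,-1.5,-0.4,-0.01,-0.016,0.003]])

```text
t: 11.23
tcp_pos: [0.5767, -0.0214, 0.1194]
orientation: [0.237, 0.87, -0.115, 0.418]
wrist_force: [-0.2, 1.2, -2.0]
grip_width: 0.0267
grasp_force: 70.2
```

Emit:
step_arm(plan=[[-1,3.2,-1.5,-0.3,-0.01,-0.016,0.003],[-1,3.2,-1.5,-0.2,-0.01,-0.016,0.003],[-1,3.2,-1.5,-0.1,-0.01,-0.016,0.003],[-1,3.8,-1.1,0,-0.011,-0.018,0.004],[-1,3.8,-1.1,0.1,-0.011,-0.018,0.004]])

```text
t: 11.65
tcp_pos: [0.594, -0.0282, 0.1189]
orientation: [0.224, 0.85, -0.124, 0.461]
wrist_force: [0.4, 0.2, -2.4]
grip_width: 0.0266
grasp_force: 70.2
```

Emit:
step_arm(plan=[[-1,3.8,-1.1,0.2,-0.011,-0.018,0.004],[-1,3.8,-1,0.3,-0.011,-0.018,0.004],[-1,3.8,-1,0.3,-0.011,-0.018,0.004],[-1,3.9,-1,0.4,-0.011,-0.018,0.004],[-1,3.9,-1,0.5,-0.011,-0.018,0.004]])

```text
t: 12.07
tcp_pos: [0.6132, -0.0331, 0.1205]
orientation: [0.208, 0.827, -0.132, 0.506]
wrist_force: [0.4, 0.2, -1.7]
grip_width: 0.0269
grasp_force: 70.2
```

Emit:
step_arm(plan=[[-1,0,0,0,0,0,0],[-1,0,0,0,0,0,0]])

```text
t: 12.23
tcp_pos: [0.6128, -0.0332, 0.1202]
orientation: [0.208, 0.827, -0.132, 0.505]
wrist_force: [-0.0, -0.7, -2.4]
grip_width: 0.0267
grasp_force: 70.2
```

```bash
python3 s2.py | head -2;  python3 gen.py "[[-39,97,303,1.57,-0.58,8]]"
python3 - <<'E'
from eye import *
np.set_printoptions(precision=1,suppress=True)
I=[]
for n in("scene","top"):
    p,d=look(n); print(n,d["neck"]); u,v=((d["mid"]).astype(int)+([-4,0] if n=="scene" else [0,-6])); im=p["image"][v-30:v+30,u-32:u+33].copy()
    im=cv2.resize(im,None,fx=6,fy=6,interpolation=cv2.INTER_CUBIC)
    for k,x in d.items(): cv2.circle(im,tuple(((x-[u-32,v-30]+.5)*6).astype(int)),2,(0,0,255),-1)
    for yy in(94,100,106):
        for X in((-23.5,yy,292),(-8,yy,272)): cv2.circle(im,tuple(((proj(p,cab(*X))[0]-[u-32,v-30]+.5)*6).astype(int)),1,(0,255,0) if yy==100 else (255,0,0),-1)
    I.append(im)
cv2.imwrite("pics/e3.png",np.hstack(I))
E
```

```text
[-44.5   87.51 291.4 ] 1.4979129400323603 -0.5986535846496557
{'panel': 35.4, 'left': 18.1, 'right': 51.7, 'roof': 25.6, 'floor': 38.4, 'bench': 48.4, 'rail': 37.2, 'back': 133.3}
cur t 12.23 [-44.504  87.508 291.402   1.498  -0.599] q [-0.76  0.64  0.36  2.43  2.19  0.87 -1.6 ] F [-0.  -0.7 -2.4]
[[-1, 2.0, 0.6, 1.5, 0.004, -0.012, 0.002], [-1, 1.9, 0.5, 1.5, -0.004, -0.008, 0.003], [-1, 1.9, 0.6, 1.5, -0.004, -0.008, 0.002], [-1, 2.0, 0.5, 1.6, -0.005, -0.008, 0.002], [-1, 1.9, 0.6, 1.5, -0.004, -0.008, 0.003]]
[[-1, 1.9, 0.5, 1.6, -0.004, -0.008, 0.002], [-1, 2.0, 0.6, 1.6, -0.004, -0.008, 0.002], [-1, 1.9, 0.6, 1.6, -0.004, -0.008, 0.003]]
scene [253.1 188.7]
top [288.2 169.7]
```

View pics/e3.png

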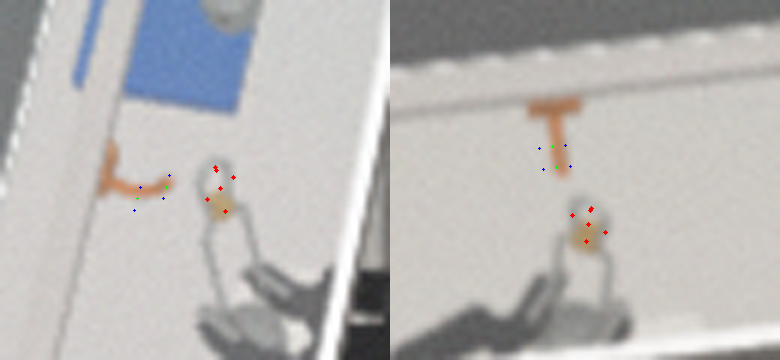

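The hook tip and seat lie between my y = 94 and y = 100 marks in both views, so y ≈ 97–99. The red prediction dots are within 1 px of the loop and ring. That uses up the picture allowance, so from here I'll measure numerically.

```bash
cat > hook.py <<'E'
from eye import *
from scipy.optimize import minimize
np.set_printoptions(precision=1,suppress=True)
def meas(n,q=3):
    im=0
    for i in range(q):
        p,d=look(n); im=im+p["image"].astype(float)/q
    f=im[...,2]-im[...,0]  # red-blue
    f=f-np.median(f[140:180,250:300] if n=="top" else f[170:200,225:260])
    nk=d["neck"]; v,u=np.mgrid[0:420,0:560]
    w=np.clip(f,15,None)-15; m=(abs(u-nk[0])<4.5)&(abs(v-nk[1])<4.5); 
    ring=np.array([(u*w*m).sum(),(v*w*m).sum()])/(w*m).sum(); off=ring-nk
    best=[]
    J=[(-23.5,290),(-22,284),(-17,277),(-12,273),(-8,272),(-3,273.5),(2,277)]
    res=[]
    for y in np.arange(88,110,.5):
        P=np.array([proj(p,cab(x,y,z))[0] for x,z in J])
        P2=np.vstack([P,(P[1:]+P[:-1])/2])+off
        res.append((cv2.remap(f.astype(np.float32),P2[:,0].astype(np.float32)[None],P2[:,1].astype(np.float32)[None],1).mean(),y))
    r_=np.array(res); k=r_[:,0]-np.percentile(r_[:,0],40); k=np.clip(k,0,None); 
    print(n,"ring off px",off,"hook y peak",r_[r_[:,0].argmax()],"centroid",(k*r_[:,1]).sum()/k.sum())
if __name__=="__main__":
    meas("scene"); meas("top")
E
python3 hook.py
```

```text
scene ring off px [-0.8 -1. ] hook y peak [73.8 98.5] centroid 99.22698707350987
top ring off px [-0.  -0.8] hook y peak [73.1 98. ] centroid 97.94327146900393
```

Emit:
step_arm(plan=[[-1,2,0.5,1.5,0,-0.009,0.002],[-1,2,0.5,1.5,-0.004,-0.008,0.002],[-1,2,0.5,1.5,-0.004,-0.008,0.002],[-1,2,0.5,1.5,-0.004,-0.008,0.002],[-1,2,0.5,1.5,-0.004,-0.008,0.002]])

```text
t: 13.05
tcp_pos: [0.6231, -0.0304, 0.1283]
orientation: [0.202, 0.816, -0.132, 0.525]
wrist_force: [0.4, -0.2, -1.9]
grip_width: 0.0272
grasp_force: 70.2
```

Emit:
step_arm(plan=[[-1,2,0.5,1.6,-0.004,-0.008,0.002],[-1,2,0.5,1.6,-0.004,-0.008,0.002],[-1,2,0.5,1.6,-0.004,-0.008,0.002],[-1,0,0,0,0,0,0]])

```text
t: 13.38
tcp_pos: [0.6292, -0.0288, 0.1331]
orientation: [0.198, 0.81, -0.133, 0.536]
wrist_force: [0.5, 0.7, -3.1]
grip_width: 0.0271
grasp_force: 70.2
```

```bash
python3 hook.py; python3 st.py; python3 s2.py | head -2
```

```text
scene ring off px [-0.6 -1. ] hook y peak [75.5 99. ] centroid 99.44508043512765
top ring off px [ 0.1 -0.7] hook y peak [72.9 98.5] centroid 98.25353870982886
t 13.68 tcp [ 0.6288 -0.0292  0.133 ] grasp [ 0.6133 -0.021   0.1405] 
yax [ 0.4635  0.8861 -0.0032] zax [ 0.815  -0.4278 -0.3907] 
q [-0.7632  0.6656  0.3609  2.4165  2.2046  0.9377 -1.6296] F [-1.3283 -0.0237 -2.9009] w 0.02686136269581205 70.21531462669373 gcab [-38.6197  96.6541 140.4536] zcab [ 0.7678 -0.5078 -0.3907] ycab [ 0.5505  0.8348 -0.0032]
[-38.42  96.52 303.45] 1.5693515741900526 -0.5829953556084451
{'panel': 30.1, 'left': 15.5, 'right': 54.9, 'roof': 13.5, 'floor': 50.4, 'bench': 60.4, 'rail': 31.1, 'back': 117.9}
```

```bash
python3 gen.py "[[-36,98.7,303.5,1.57,-0.56,3],[-13,98.7,303.5,1.57,-0.5,12]]"
```

```text
cur t 13.68 [-38.423  96.524 303.453   1.569  -0.583] q [-0.76  0.67  0.36  2.42  2.2   0.94 -1.63] F [-1.3 -0.  -2.9]
[[-1, 0.8, 0.9, 0.0, 0.003, -0.002, 0.008], [-1, 0.9, 0.9, 0.0, -0.0, 0.0, 0.007], [-1, 0.8, 0.9, 0.1, -0.0, -0.0, 0.008], [-1, 1.9, 0.3, -0.0, -0.0, -0.0, 0.005], [-1, 2.0, 0.3, -0.0, -0.0, -0.0, 0.005]]
[[-1, 1.9, 0.2, -0.0, -0.0, -0.0, 0.005], [-1, 2.0, 0.3, -0.0, -0.0, -0.0, 0.005], [-1, 1.9, 0.3, -0.0, -0.0, -0.0, 0.005], [-1, 1.9, 0.3, -0.0, -0.0, -0.0, 0.005], [-1, 2.0, 0.2, -0.0, -0.0, -0.0, 0.005]]
[[-1, 1.9, 0.3, -0.0, -0.0, -0.0, 0.005], [-1, 2.0, 0.3, -0.0, -0.0, -0.0, 0.005], [-1, 1.9, 0.3, -0.0, -0.0, -0.0, 0.005], [-1, 2.0, 0.2, -0.0, -0.0, -0.0, 0.005], [-1, 1.9, 0.3, -0.0, -0.0, -0.0, 0.005]]
```

Emit:
step_arm(plan=[[-1,0.8,0.9,0,0,0,0.008],[-1,0.8,0.9,0,0,0,0.008],[-1,0.8,0.9,0,0,0,0.008],[-1,1.9,0.3,0,0,0,0.005],[-1,1.9,0.3,0,0,0,0.005]])

```text
t: 14.1
tcp_pos: [0.6352, -0.0259, 0.133]
orientation: [0.184, 0.813, -0.124, 0.538]
wrist_force: [1.4, 0.2, -1.9]
grip_width: 0.0268
grasp_force: 70.2
```

Emit:
step_arm(plan=[[-1,1.9,0.3,0,0,0,0.005],[-1,1.9,0.3,0,0,0,0.005],[-1,1.9,0.3,0,0,0,0.005]])

```text
t: 14.35
tcp_pos: [0.641, -0.0249, 0.133]
orientation: [0.178, 0.815, -0.12, 0.539]
wrist_force: [-0.2, -0.4, -0.7]
grip_width: 0.0267
grasp_force: 70.2
```

Emit:
step_arm(plan=[[-1,1.9,0.3,0,0,0,0.005],[-1,1.9,0.3,0,0,0,0.005],[-1,1.9,0.3,0,0,0,0.005]])

```text
t: 14.6
tcp_pos: [0.6467, -0.024, 0.133]
orientation: [0.172, 0.816, -0.116, 0.54]
wrist_force: [0.8, 0.1, -2.7]
grip_width: 0.0269
grasp_force: 70.2
```

```bash
python3 s2.py | head -1; python3 hook.py; python3 -c "
from h import *
s=r.observe();print(s['wrist_force'],s['moment'])"
```

```text
[-20.74  98.93 303.41] 1.5694112707684122 -0.5184300021724638
scene ring off px [-1.  -1.9] hook y peak [ 60.2 101.5] centroid 102.62994457104857
top ring off px [ 0.2 -1.3] hook y peak [57.5 98.5] centroid 98.89738476923094
[-0.21461076 -0.4246031  -1.26271465] [0.60556341 1.27038094 0.01921678]
```

Emit:
step_arm(plan=[[-1,2,0.2,0,0,0,0.003],[-1,2,0.2,0,0,0,0.003],[-1,2,0.2,0,0,0,0.003],[-1,2,0.2,0,0,0,0.003]])

```text
t: 15.23
tcp_pos: [0.6548, -0.0231, 0.1331]
orientation: [0.167, 0.817, -0.112, 0.54]
wrist_force: [0.3, 0.3, -2.1]
grip_width: 0.027
grasp_force: 70.2
```

Emit:
step_arm(plan=[[-1,0,0,-3,0,0,0],[-1,0,0,-3,0,0,0],[-1,0,0,-3,0,0,0]])

```text
t: 15.48
tcp_pos: [0.6544, -0.0232, 0.1236]
orientation: [0.167, 0.817, -0.113, 0.54]
wrist_force: [0.3, 0.4, -2.3]
grip_width: 0.0266
grasp_force: 70.2
```

Emit:
step_arm(plan=[[-1,0,0,-3,0,0,0],[-1,0,0,-3,0,0,0]])

```text
t: 15.65
tcp_pos: [0.6543, -0.0232, 0.1175]
orientation: [0.167, 0.817, -0.113, 0.54]
wrist_force: [-0.1, -1.2, -1.4]
grip_width: 0.0267
grasp_force: 70.2
```

```bash
python3 s2.py | head -2; python3 st.py
```

```text
[-13.06  98.76 287.9 ] 1.5690763269914978 -0.5068382071749409
{'panel': 36.4, 'left': 17.2, 'right': 56.1, 'roof': 29.1, 'floor': 34.9, 'bench': 44.9, 'rail': 6.4, 'back': 93.7}
t 15.65 tcp [ 0.6543 -0.0232  0.1175] grasp [ 0.6383 -0.0162  0.1249] 
yax [ 0.3948  0.9188 -0.0035] zax [ 0.8451 -0.3646 -0.391 ] 
q [-0.6927  0.7081  0.3391  2.388   2.3484  0.9594 -1.676 ] F [-0.073  -1.2364 -1.3523] w 0.02667284444198015 70.21671652793884 gcab [-13.3054  98.8971 124.8969] zcab [ 0.804 -0.448 -0.391] ycab [ 0.4854  0.8743 -0.0035]
```

Emit:
step_arm(plan=[[-1,0,0,-2,0,0,0],[-1,0,0,-2,0,0,0],[-1,0,0,-2,0,0,0]])

```text
t: 15.9
tcp_pos: [0.6545, -0.0232, 0.1117]
orientation: [0.167, 0.817, -0.113, 0.54]
wrist_force: [0.4, 0.3, -2.1]
grip_width: 0.027
grasp_force: 70.2
```

Emit:
step_arm(plan=[[-1,0,0,-1.5,0,0,0],[-1,0,0,-1.5,0,0,0]])

```text
t: 16.07
tcp_pos: [0.6545, -0.0232, 0.1088]
orientation: [0.167, 0.817, -0.113, 0.54]
wrist_force: [0.6, -1.0, -2.1]
grip_width: 0.027
grasp_force: 70.2
```

Emit:
step_arm(plan=[[-1,0,0,-1,0,0,0],[-1,0,0,0,0,0,0]])

```text
t: 16.23
tcp_pos: [0.6544, -0.0231, 0.1078]
orientation: [0.167, 0.817, -0.113, 0.54]
wrist_force: [0.1, -0.4, -2.8]
grip_width: 0.0267
grasp_force: 70.2
```

Emit:
step_arm(plan=[[-1,0,0,-1,0,0,0],[-1,0,0,0,0,0,0]])

```text
t: 16.4
tcp_pos: [0.6545, -0.0232, 0.107]
orientation: [0.167, 0.817, -0.113, 0.54]
wrist_force: [0.3, 0.1, -2.0]
grip_width: 0.0269
grasp_force: 70.2
```

Emit:
step_arm(plan=[[-1,0,0,-1,0,0,0],[-1,0,0,-0.5,0,0,0],[-1,0,0,0,0,0,0]])

```text
t: 16.65
tcp_pos: [0.6546, -0.0234, 0.1056]
orientation: [0.167, 0.817, -0.113, 0.541]
wrist_force: [-0.2, -0.4, -0.7]
grip_width: 0.0267
grasp_force: 70.0
```

Emit:
step_arm(plan=[[-1,0,0,-1,0,0,0],[-1,0,0,0,0,0,0]])

```text
t: 16.82
tcp_pos: [0.6547, -0.0234, 0.1048]
orientation: [0.167, 0.817, -0.113, 0.541]
wrist_force: [1.4, -1.2, -0.2]
grip_width: 0.0267
grasp_force: 70.0
```

Emit:
step_arm(plan=[[-1,0,0,-0.7,0,0,0],[-1,0,0,0,0,0,0]])

```text
t: 16.98
tcp_pos: [0.655, -0.0235, 0.1046]
orientation: [0.167, 0.816, -0.113, 0.541]
wrist_force: [0.5, -0.5, 3.1]
grip_width: 0.0266
grasp_force: 70.1
```

Emit:
step_arm(plan=[[-0.36,0,0,0,0,0,0],[-0.33,0,0,0,0,0,0],[-0.3,0,0,0,0,0,0],[-0.25,0,0,0,0,0,0],[-0.2,0,0,0,0,0,0]], grip_force=20)

```text
t: 17.4
tcp_pos: [0.6542, -0.0229, 0.1033]
orientation: [0.167, 0.817, -0.112, 0.54]
wrist_force: [-0.6, -0.1, -0.3]
grip_width: 0.0341
grasp_force: 0.0
```

Emit:
step_arm(plan=[[-0.1,0,0,0,0,0,0],[0,0,0,0,0,0,0],[0.1,0,0,0,0,0,0],[0.2,0,0,0,0,0,0],[0.3,0,0,0,0,0,0]])

```text
t: 17.82
tcp_pos: [0.6545, -0.0231, 0.1038]
orientation: [0.167, 0.817, -0.113, 0.54]
wrist_force: [0.1, 0.0, -0.1]
grip_width: 0.0553
grasp_force: 0.0
```

```bash
cat > cupchk.py <<'E'
from eye import *
np.set_printoptions(precision=1,suppress=True)
# where the ring at the neck and the cup body appear; expected if hanging straight from the seat
for n in("scene","top"):
    p=cams.camera(n); im=p["image"].astype(float); f=im[...,2]-im[...,0]
    hsv=cv2.cvtColor(p["image"],cv2.COLOR_BGR2HSV)
    e=proj(p,cab(-10,98.7,275-42))[0]; print(n,"ring expected",e,"mouth exp",proj(p,cab(-10,98.7,80))[0])
    for d in masks_of(p,"cup")[:3]:
        v,u=np.nonzero(d["mask"]); print("  cup",round(d["score"],2),d["at"],len(u),u.min(),u.max(),v.min(),v.max())
    a=(int(e[1])-12,int(e[1])+13,int(e[0])-12,int(e[0])+13); w=np.clip(f[a[0]:a[1],a[2]:a[3]]-30,0,None); h=hsv[a[0]:a[1],a[2]:a[3],0]; w=w*(h>=13)*(h<30)
    v,u=np.mgrid[a[0]:a[1],a[2]:a[3]]; print("  ring-like",(w>0).sum(),(u*w).sum()/w.sum(),(v*w).sum()/w.sum())
E
python3 cupchk.py; python3 st.py
```

```text
scene ring expected [240.4 191.7] mouth exp [244.3 209.9]
  ring-like 19 239.25485436893203 188.85922330097088
top ring expected [283.1 158.6] mouth exp [283.1 172.4]
  cup 0.27 [112.2, 198.2] 600 98 127 183 209
  ring-like 32 283.4980198019802 155.7970297029703
t 18.02 tcp [ 0.6545 -0.0232  0.1038] grasp [ 0.6384 -0.0163  0.1112] 
yax [ 0.3949  0.9187 -0.0032] zax [ 0.8452 -0.3646 -0.3907] 
q [-0.6833  0.7441  0.3264  2.3835  2.3558  0.9816 -1.7038] F [-0.6696 -0.5355  0.0696] w 0.05521643599085538 0.0 gcab [-13.1946  98.865  111.2271] zcab [ 0.8041 -0.448  -0.3907] ycab [ 0.4855  0.8742 -0.0032]
```

Run:
```python
from eye import *
from sim import run
s=r.observe(); g,u,y,el,yr=cur(); e=g+LE*u
W0=(*e,el,yr); print(W0)
for W in ([(-41,112,284,1.55,-.5),(-52,98,284,1.45,-.55),(-54,88,284,1.3,-.6),(-58,84,284,1.15,-.62),(-64,90,284,.95,-.64),(-72,100,278,.8,-.62),(-95,104,248,.6,-.6),(-143,127,252,.5,-.6)],
          [(-41,112,284,1.52,-.52),(-50,94,286,1.42,-.6),(-54,84,286,1.25,-.64),(-58,84,284,1.1,-.65),(-64,92,284,.95,-.65),(-72,100,278,.8,-.62),(-95,104,248,.6,-.6),(-143,127,252,.5,-.6)]):
    run([W0]+W,s["qpos"]); print()
```

```text
(np.float64(-12.993374450729771), np.float64(98.7532912230895), np.float64(274.2269642392625), np.float64(1.5693843368429454), np.float64(-0.5069181165163856))
[-41.   112.   284.     1.55  -0.5 ] err 0.0171 clr 3.1 left q [-0.74  0.7   0.31  2.42  2.28  0.96 -1.67] wr [0.35 0.11 0.25]
[-52.    98.   284.     1.45  -0.55] err 0.0417 clr 3.6 left q [-0.72  0.6   0.29  2.42  2.14  0.83 -1.52] wr [0.35 0.11 0.28]
[-54.   88.  284.    1.3  -0.6] err 0.0399 clr 6.2 left q [-0.71  0.48  0.28  2.42  1.99  0.65 -1.33] wr [0.35 0.11 0.32]
[-58.    84.   284.     1.15  -0.62] err 0.0135 clr 8.4 left q [-0.75  0.38  0.34  2.41  1.74  0.48 -1.05] wr [0.36 0.1  0.36]
[-64.    90.   284.     0.95  -0.64] err 0.0003 clr 7.0 left q [-0.7   0.25  0.3   2.35  1.06  0.43 -0.35] wr [0.37 0.1  0.41]
[-72.   100.   278.     0.8   -0.62] err 0.0002 clr 6.3 left q [-0.57  0.18  0.18  2.32  0.64  0.48  0.1 ] wr [0.38 0.09 0.44]
[-95.  104.  248.    0.6  -0.6] err 0.0001 clr 12.6 left q [-0.43  0.15  0.08  2.3   0.26  0.57  0.52] wr [0.38 0.07 0.46]
[-143.   127.   252.     0.5   -0.6] err 0.0 clr 19.1 panel 
[... 377 characters left out ...]
left q [-0.81  0.47  0.4   2.41  1.91  0.56 -1.28] wr [0.36 0.11 0.33]
[-58.    84.   284.     1.1   -0.65] err 0.0002 clr 6.2 left q [-0.87  0.38  0.49  2.38  1.55  0.4  -0.89] wr [0.36 0.11 0.37]
[-64.    92.   284.     0.95  -0.65] err 0.0003 clr 4.2 left q [-0.79  0.26  0.4   2.35  1.02  0.41 -0.33] wr [0.37 0.11 0.41]
[-72.   100.   278.     0.8   -0.62] err 0.0002 clr 4.7 left q [-0.64  0.18  0.26  2.32  0.62  0.47  0.13] wr [0.38 0.09 0.44]
[-95.  104.  248.    0.6  -0.6] err 0.0001 clr 12.6 left q [-0.49  0.16  0.16  2.3   0.23  0.57  0.54] wr [0.38 0.07 0.46]
[-143.   127.   252.     0.5   -0.6] err 0.0 clr 19.1 panel q [-0.51  0.06  0.11  2.34  0.11  0.68  0.59] wr [0.35 0.08 0.48]
```

```bash
python3 - <<'E'
from eye import *
from sim import run
s=r.observe(); g,u,y,el,yr=cur(); e=g+LE*u
run([(*e,el,yr),(-41,105,282,1.54,-.53),(-50,94,284,1.42,-.58),(-54,84,285,1.25,-.63),(-58,82,284,1.1,-.64),(-64,88,284,.95,-.64),(-72,97,278,.8,-.62),(-95,104,248,.6,-.6)],s["qpos"])
E
python3 gen.py "[[-41,105,282,1.54,-0.53,5],[-50,94,284,1.42,-0.58,5],[-54,84,285,1.25,-0.63,5],[-58,82,284,1.1,-0.64,5]]" | sed 's/\[-1,/[0.65,/g'
```

```text
[-41.   105.   282.     1.54  -0.53] err 0.0044 clr 7.6 left q [-0.74  0.7   0.32  2.42  2.27  0.95 -1.68] wr [0.35 0.11 0.25]
[-50.    94.   284.     1.42  -0.58] err 0.0205 clr 7.1 left q [-0.75  0.59  0.33  2.42  2.12  0.78 -1.52] wr [0.35 0.11 0.29]
[-54.    84.   285.     1.25  -0.63] err 0.0188 clr 5.3 left q [-0.79  0.46  0.38  2.41  1.93  0.57 -1.29] wr [0.36 0.11 0.33]
[-58.    82.   284.     1.1   -0.64] err 0.0002 clr 7.9 left q [-0.85  0.37  0.47  2.39  1.58  0.4  -0.9 ] wr [0.36 0.1  0.37]
[-64.    88.   284.     0.95  -0.64] err 0.0003 clr 8.7 left q [-0.78  0.26  0.39  2.35  1.04  0.4  -0.32] wr [0.37 0.1  0.41]
[-72.    97.   278.     0.8   -0.62] err 0.0002 clr 8.6 left q [-0.63  0.18  0.25  2.32  0.62  0.47  0.13] wr [0.38 0.09 0.44]
[-95.  104.  248.    0.6  -0.6] err 0.0001 clr 12.9 left q [-0.49  0.16  0.15  2.3   0.24  0.57  0.54] wr [0.38 0.07 0.46]
cur t 18.02 [-12.993  98.753 274.227   1.569  -0.507] q [-0.68  0.74  0.33  2.38  2.36  0.98 -1.7 ] F [-0.7 -0.5  0.1]
[[0.65, -6.6, 1.0, 1.5, 0.005, 0.004, -0.005], [0.65, -6.7, 1.0, 1.4, 0.003, 0.006, -0.004], [0.65, -6.6, 1.1, 1.5, 0.002, 0.005, -0.005], [0.65, -6.7, 1.0, 1.5, 0.002, 0.005, -0.004], [0.65, -6.6, 1.0, 1.4, 0.003, 0.006, -0.005]]
[[0.65, -5.3, -0.7, 0.2, 0.01, 0.021, -0.01], [0.65, -5.3, -0.7, 0.2, 0.01, 0.022, -0.01], [0.65, -5.3, -0.5, 0.4, 0.011, 0.022, -0.01], [0.65, -5.3, -0.6, 0.5, 0.011, 0.021, -0.01], [0.65, -5.1, -0.4, 0.5, 0.01, 0.021, -0.01]]
[[0.65, -5.7, 0.7, 0.6, 0.016, 0.031, -0.01], [0.65, -5.7, 0.9, 0.8, 0.016, 0.029, -0.01], [0.65, -5.5, 0.9, 0.9, 0.017, 0.03, -0.01], [0.65, -5.4, 1.0, 1.2, 0.017, 0.03, -0.01], [0.65, -5.4, 1.1, 1.4, 0.017, 0.029, -0.01]]
[[0.65, -5.0, 2.1, 1.0, 0.015, 0.026, -0.002], [0.65, -5.0, 2.1, 1.1, 0.015, 0.026, -0.002], [0.65, -5.0, 2.1, 1.3, 0.015, 0.026, -0.002], [0.65, -4.8, 2.1, 1.4, 0.016, 0.026, -0.002], [0.65, -4.9, 2.1, 1.6, 0.015, 0.025, -0.002]]
```

Emit:
step_arm(plan=[[0.65,-3,0.5,0.7,0.003,0.003,-0.003],[0.65,-5,0.8,1.1,0.003,0.004,-0.003],[0.65,-6,0.9,1.4,0.003,0.005,-0.004],[0.65,-6.5,1,1.5,0.003,0.005,-0.005],[0.65,-6.5,1,1.5,0.003,0.006,-0.005]])

```text
t: 18.43
tcp_pos: [0.6266, -0.0188, 0.1101]
orientation: [0.178, 0.822, -0.114, 0.528]
wrist_force: [0.2, 0.5, 0.6]
grip_width: 0.0704
grasp_force: 0.0
```

Emit:
step_arm(plan=[[0.65,-6,0.8,1.2,0.003,0.005,-0.004],[0.65,-5.3,-0.7,0.2,0.01,0.021,-0.01],[0.65,-5.3,-0.7,0.3,0.01,0.021,-0.01],[0.65,-5.3,-0.6,0.4,0.01,0.021,-0.01],[0.65,-5.3,-0.5,0.5,0.011,0.021,-0.01]])

```text
t: 18.85
tcp_pos: [0.5994, -0.0206, 0.1129]
orientation: [0.203, 0.843, -0.115, 0.484]
wrist_force: [-0.6, -0.2, -0.4]
grip_width: 0.0705
grasp_force: 0.0
```

```bash
python3 cupchk.py; python3 s2.py|head -2;  python3 gen.py "[[-54,84,285,1.25,-0.63,6],[-58,82,284,1.1,-0.64,5],[-64,88,284,0.95,-0.64,6],[-72,97,278,0.8,-0.62,6],[-95,104,248,0.6,-0.6,6]]" | sed 's/\[-1,/[0.65,/g'
```

```text
scene ring expected [240.4 191.7] mouth exp [244.3 209.9]
  ring-like 15 239.46323529411765 189.44607843137254
top ring expected [283.1 158.6] mouth exp [283.1 172.4]
  ring-like 35 283.3808612440191 154.5866028708134
[-48.09  96.04 284.24] 1.4436925795161073 -0.5709810471618038
{'panel': 39.9, 'left': 7.3, 'right': 61.3, 'roof': 32.7, 'floor': 32.1, 'bench': 42.1, 'rail': 41.4, 'back': 144.8}
cur t 19.05 [-48.088  96.038 284.245   1.444  -0.571] q [-0.53  0.57  0.08  2.44  2.14  0.93 -1.46] F [-0.4  0.2 -0.6]
[[0.65, -5.7, 0.5, 0.4, 0.012, 0.03, -0.01], [0.65, -5.6, 0.5, 0.5, 0.015, 0.029, -0.01], [0.65, -5.5, 0.7, 0.7, 0.015, 0.028, -0.009], [0.65, -5.5, 0.8, 0.9, 0.016, 0.028, -0.01], [0.65, -5.4, 0.8, 1.0, 0.016, 0.028, -0.01]]
[[0.65, -5.2, 0.9, 1.3, 0.016, 0.028, -0.01], [0.65, -5.1, 2.1, 1.0, 0.015, 0.026, -0.002], [0.65, -5.0, 2.1, 1.1, 0.015, 0.026, -0.002], [0.65, -4.9, 2.2, 1.3, 0.016, 0.026, -0.002], [0.65, -4.9, 2.1, 1.4, 0.015, 0.026, -0.002]]
[[0.65, -4.8, 2.1, 1.6, 0.015, 0.026, -0.002], [0.65, -4.5, 2.9, 1.6, 0.013, 0.021, 0.0], [0.65, -4.5, 2.9, 1.7, 0.013, 0.021, 0.0], [0.65, -4.4, 2.9, 1.8, 0.013, 0.022, 0.0], [0.65, -4.4, 2.9, 1.9, 0.013, 0.021, 0.0]]
[[0.65, -4.4, 2.8, 1.9, 0.013, 0.022, 0.0], [0.65, -4.3, 2.8, 2.1, 0.012, 0.021, 0.0], [0.65, -4.8, 3.0, 1.2, 0.013, 0.022, 0.003], [0.65, -4.8, 3.0, 1.2, 0.013, 0.021, 0.004], [0.65, -4.7, 2.9, 1.4, 0.013, 0.022, 0.003]]
[[0.65, -4.7, 2.8, 1.4, 0.012, 0.021, 0.003], [0.65, -4.6, 2.8, 1.6, 0.013, 0.022, 0.004], [0.65, -4.6, 2.8, 1.6, 0.012, 0.022, 0.003], [0.65, -8.0, 2.6, -1.4, 0.017, 0.029, 0.003], [0.65, -7.8, 2.6, -1.3, 0.016, 0.029, 0.004]]
[[0.65, -7.8, 2.4, -1.1, 0.016, 0.029, 0.003], [0.65, -7.6, 2.4, -0.9, 0.016, 0.029, 0.003], [0.65, -7.6, 2.3, -0.9, 0.017, 0.029, 0.004], [0.65, -7.4, 2.2, -0.7, 0.016, 0.029, 0.003]]
```

Emit:
step_arm(plan=[[0.65,-5,0,0.4,0.013,0.03,-0.01],[0.65,-5.2,0,0.5,0.015,0.029,-0.01],[0.65,-5.5,0.5,0.7,0.015,0.028,-0.01],[0.65,-5.5,0.7,0.9,0.016,0.028,-0.01],[0.65,-5.4,0.8,1,0.016,0.028,-0.01]])

```text
t: 19.47
tcp_pos: [0.5731, -0.0186, 0.1157]
orientation: [0.232, 0.874, -0.11, 0.411]
wrist_force: [1.1, -0.1, 0.1]
grip_width: 0.0705
grasp_force: 0.0
```

Emit:
step_arm(plan=[[0.65,-5.2,0.9,1.3,0.016,0.028,-0.01],[0.65,-5,2,1,0.015,0.026,-0.002],[0.65,-5,2,1.1,0.015,0.026,-0.002],[0.65,-4.9,2,1.3,0.015,0.026,-0.002],[0.65,-4.9,2,1.4,0.015,0.026,-0.002]])

```text
t: 19.88
tcp_pos: [0.5481, -0.0097, 0.1218]
orientation: [0.248, 0.901, -0.096, 0.343]
wrist_force: [0.1, -0.3, -0.4]
grip_width: 0.0705
grasp_force: 0.0
```

```bash
python3 s2.py|head -2;  python3 gen.py "[[-64,86,284,0.95,-0.64,5],[-72,95,278,0.8,-0.62,5],[-95,104,248,0.6,-0.6,5],[-150,110,248,0.5,-0.6,5]]" | sed 's/\[-1,/[0.65,/g'
```

```text
[-56.44  80.39 283.26] 1.1278308628889147 -0.6388158613766621
{'panel': 17.7, 'left': 10.4, 'right': 72.2, 'roof': 33.4, 'floor': 51.5, 'bench': 59.9, 'rail': 49.9, 'back': 163.7}
cur t 19.88 [-56.441  80.394 283.265   1.128  -0.639] q [-0.58  0.34  0.16  2.4   1.65  0.54 -0.94] F [ 0.1 -0.3 -0.4]
[[0.65, -6.5, 3.9, 2.3, 0.02, 0.029, -0.0], [0.65, -6.4, 3.9, 2.5, 0.019, 0.031, -0.001], [0.65, -6.4, 3.8, 2.7, 0.018, 0.03, 0.0], [0.65, -6.3, 3.8, 2.8, 0.018, 0.031, 0.0], [0.65, -6.2, 3.7, 3.1, 0.018, 0.03, -0.0]]
[[0.65, -5.7, 3.6, 1.4, 0.016, 0.026, 0.004], [0.65, -5.7, 3.5, 1.6, 0.015, 0.026, 0.004], [0.65, -5.7, 3.5, 1.6, 0.015, 0.026, 0.004], [0.65, -5.6, 3.3, 1.8, 0.015, 0.026, 0.004], [0.65, -5.5, 3.3, 2.0, 0.015, 0.026, 0.004]]
[[0.65, -9.5, 3.6, -1.7, 0.02, 0.035, 0.004], [0.65, -9.5, 3.4, -1.4, 0.019, 0.035, 0.004], [0.65, -9.3, 3.4, -1.3, 0.02, 0.035, 0.004], [0.65, -9.1, 3.1, -1.0, 0.019, 0.035, 0.004], [0.65, -9.0, 3.1, -0.9, 0.019, 0.035, 0.004]]
[[0.65, -13.0, 1.1, 2.7, 0.01, 0.017, -0.0], [0.65, -12.9, 1.1, 2.6, 0.009, 0.018, -0.0], [0.65, -12.9, 1.1, 2.8, 0.01, 0.017, -0.0], [0.65, -12.8, 1.1, 2.7, 0.01, 0.018, -0.0], [0.65, -12.8, 1.0, 2.8, 0.009, 0.017, -0.0]]
```

Emit:
step_arm(plan=[[0.65,-6.5,3.9,2.3,0.018,0.03,0],[0.65,-6.4,3.9,2.5,0.018,0.03,0],[0.65,-6.4,3.8,2.7,0.018,0.03,0],[0.65,-6.3,3.8,2.8,0.018,0.03,0],[0.65,-6.2,3.7,3,0.018,0.03,0]])

```text
t: 20.3
tcp_pos: [0.516, 0.0094, 0.1351]
orientation: [0.255, 0.928, -0.074, 0.263]
wrist_force: [-1.0, -1.0, -0.8]
grip_width: 0.0703
grasp_force: 0.0
```

Emit:
step_arm(plan=[[0.65,-5.7,3.6,1.4,0.015,0.026,0.004],[0.65,-5.7,3.5,1.6,0.015,0.026,0.004],[0.65,-5.7,3.5,1.6,0.015,0.026,0.004],[0.65,-5.6,3.3,1.8,0.015,0.026,0.004],[0.65,-5.5,3.3,2,0.015,0.026,0.004]])

```text
t: 20.72
tcp_pos: [0.4876, 0.0264, 0.1433]
orientation: [0.25, 0.947, -0.053, 0.192]
wrist_force: [0.6, 0.6, -0.3]
grip_width: 0.0703
grasp_force: 0.0
```

Emit:
step_arm(plan=[[0.65,-9.5,3.5,-1.6,0.02,0.035,0.004],[0.65,-9.5,3.4,-1.4,0.02,0.035,0.004],[0.65,-9.3,3.4,-1.3,0.02,0.035,0.004],[0.65,-9.1,3.1,-1,0.02,0.035,0.004],[0.65,-9,3.1,-0.9,0.02,0.035,0.004]])

```text
t: 21.13
tcp_pos: [0.441, 0.043, 0.137]
orientation: [0.245, 0.964, -0.025, 0.096]
wrist_force: [-0.3, 0.6, 0.3]
grip_width: 0.0702
grasp_force: 0.0
```

Emit:
step_arm(plan=[[0.65,-13,1,2.7,0.01,0.017,0],[0.65,-13,1,2.7,0.01,0.017,0],[0.65,-13,1,2.7,0.01,0.017,0],[0.65,-13,1,2.7,0.01,0.017,0],[0.65,-13,1,2.7,0.01,0.017,0]])

```text
t: 21.55
tcp_pos: [0.3758, 0.0477, 0.1506]
orientation: [0.246, 0.968, -0.012, 0.049]
wrist_force: [-0.1, 0.0, -0.3]
grip_width: 0.0709
grasp_force: 0.0
```

```bash
cat > door.py <<'E'
from eye import *
import sys,json
np.set_printoptions(precision=2,suppress=True)
def poseT(w):
    th=np.pi/2-w[3]; Rz=Z(YAW+w[4]); z=Rz@[np.cos(th),0,-np.sin(th)]; y=Rz@[0,1,0]; return cab(*w[:3]),np.c_[np.cross(y,z),y,z]
s=r.observe(); X=s["tcp_pos"]; M=Ro.from_quat(s["orientation"]).as_matrix(); zc=Rc.T@M[:,2]; yc=Rc.T@M[:,1]
c0=np.r_[tocab(X),np.pi/2-np.arctan2(-zc[2],np.hypot(zc[0],zc[1])*np.sign(zc[0])),np.arctan2(-yc[0],yc[1])]
print("t",s["t"],"cur",c0,"q",s["qpos"],"F",s["wrist_force"])
W=json.loads(sys.argv[1]); h=float(sys.argv[2]); q=s["qpos"]; R=Ro.from_matrix(M); a=c0; rows=[]
for w in W:
    n=int(w[5]); em=0
    for k in range(1,n+1):
        c=a+(np.array(w[:5])-a)*k/n; X2,R2=poseT(c); q,e=solve(X2,R2,q); em=max(em,e); R2=Ro.from_matrix(R2)
        d=((X2-X)*1000).round(1); rot=(R2*R.inv()).as_rotvec().round(3); rows.append([h,*d.tolist(),*rot.tolist()]); X=X+d/1000; R=Ro.from_rotvec(rot)*R
    a=np.array(w[:5]); print(w,"err",round(em,4),"q",q)
for i in range(0,len(rows),5): print(json.dumps(rows[i:i+5]))
E
python3 door.py "[[-250,60,190,0.2,-0.2,10],[-230,-48,180,0.3,0,8],[-185,-48,130,0.45,0,5],[-140,-48,125,0.5,0,5]]" -1; python3 cupchk.py
python3 - <<'E'
from eye import *
p=cams.camera("scene")
v,u=np.mgrid[0:420,0:560]; W=back(p,u.astype(float),v.astype(float),p["z_map"].astype(float)); q=((W.reshape(-1,3)-C)@Rc)*1000
m=(q[:,0]>-170)&(q[:,0]<-135)&(q[:,2]>100)&(q[:,2]<200)&(abs(q[:,1])<60); print("handle",m.sum(),np.median(q[m],0),q[m].min(0),q[m].max(0))
E
```

```text
t 21.55 cur [-268.05  188.98  150.61    0.1    -0.6 ] q [-0.28  0.06 -0.08  2.35  0.13  0.67  0.61] F [-0.06  0.04 -0.3 ]
[-250, 60, 190, 0.2, -0.2, 10] err 0.0001 q [-0.09 -0.02  0.12  2.33  0.03  0.63  1.48]
[-230, -48, 180, 0.3, 0, 8] err 0.0002 q [ 0.14  0.1   0.23  2.27 -0.31  0.53  2.28]
[-185, -48, 130, 0.45, 0, 5] err 0.0006 q [ 0.38  0.22 -0.02  2.32 -0.79  0.27  2.76]
[-140, -48, 125, 0.5, 0, 5] err 0.0001 q [ 0.45  0.28 -0.14  2.28 -0.91  0.21  2.85]
[[-1.0, 3.1, -12.7, 3.9, -0.006, -0.008, 0.04], [-1.0, 3.1, -12.6, 4.0, -0.004, -0.009, 0.04], [-1.0, 3.1, -12.7, 3.9, -0.004, -0.009, 0.04], [-1.0, 3.1, -12.6, 4.0, -0.004, -0.009, 0.04], [-1.0, 3.1, -12.7, 3.9, -0.003, -0.009, 0.04]]
[[-1.0, 3.1, -12.6, 3.9, -0.003, -0.01, 0.039], [-1.0, 3.1, -12.7, 4.0, -0.002, -0.009, 0.04], [-1.0, 3.1, -12.6, 3.9, -0.002, -0.01, 0.04], [-1.0, 3.1, -12.7, 3.9, -0.001, -0.01, 0.04], [-1.0, 3.1, -12.6, 4.0, -0.002, -0.01, 0.04]]
[[-1.0, 3.8, -13.2, -1.3, -0.001, -0.012, 0.025], [-1.0, 3.9, -13.2, -1.2, -0.0, -0.012, 0.025], [-1.0, 3.8, -13.1, -1.3, -0.001, -0.013, 0.025], [-1.0, 3.9, -13.2, 
[... 361 characters left out ...]
0.9, -10.0, 0.003, -0.03, 0.0], [-1.0, 8.9, 0.9, -10.0, 0.003, -0.03, 0.0], [-1.0, 9.0, 0.9, -1.0, 0.001, -0.01, 0.0], [-1.0, 8.9, 0.9, -1.0, 0.001, -0.009, 0.0]]
[[-1.0, 9.0, 0.9, -1.0, 0.001, -0.01, 0.0], [-1.0, 8.9, 0.9, -1.0, 0.001, -0.01, 0.0], [-1.0, 9.0, 0.9, -1.0, 0.001, -0.01, 0.0]]
scene ring expected [240.4 191.7] mouth exp [244.3 209.9]
  cup 0.55 [243.4, 167.6] 15767 178 296 75 259
  ring-like 19 239.95833333333334 189.85677083333334
top ring expected [283.1 158.6] mouth exp [283.1 172.4]
  ring-like 24 283.7054714784633 156.54831199068684
handle 63 [-150.33196859   -5.0707057   160.06291436] [-157.2516564    -9.38224278  106.84071601] [-136.18968117   -0.61553476  197.86631726]
```

```bash
python3 door.py "[[-250,60,190,0.2,-0.3,8],[-225,-48,180,0.3,-0.2,7],[-185,-48,130,0.4,-0.2,5],[-140,-48,125,0.45,-0.2,5],[-140,-10,125,0.45,-0.2,5],[-140,100,125,0.45,-0.2,10],[-140,190,125,0.45,-0.2,10]]" -1 | head -23
```

```text
t 21.8 cur [-266.14  189.1   150.97    0.1    -0.6 ] q [-0.28  0.06 -0.08  2.35  0.13  0.66  0.61] F [-0.07  0.46 -0.11]
[-250, 60, 190, 0.2, -0.3, 8] err 0.0001 q [-0.1  -0.02  0.11  2.33  0.07  0.64  1.33]
[-225, -48, 180, 0.3, -0.2, 7] err 0.0002 q [ 0.1   0.09  0.22  2.28 -0.17  0.49  1.92]
[-185, -48, 130, 0.4, -0.2, 5] err 0.0002 q [ 0.21  0.21  0.08  2.32 -0.38  0.24  2.11]
[-140, -48, 125, 0.45, -0.2, 5] err 0.0032 q [ 0.04  0.28  0.24  2.27 -0.73  0.2   2.41]
[-140, -10, 125, 0.45, -0.2, 5] err 0.001 q [-0.26  0.29  0.47  2.31 -0.94  0.2   2.53]
[-140, 100, 125, 0.45, -0.2, 10] err 0.0005 q [-0.89  0.35  0.88  2.37 -1.14  0.2   2.46]
[-140, 190, 125, 0.45, -0.2, 10] err 0.0001 q [-1.25  0.45  1.05  2.38 -1.14  0.23  2.23]
[[-1.0, 3.6, -15.9, 4.9, -0.009, -0.009, 0.037], [-1.0, 3.7, -15.8, 4.9, -0.005, -0.011, 0.038], [-1.0, 3.6, -15.9, 4.8, -0.005, -0.011, 0.037], [-1.0, 3.6, -15.8, 4.9, -0.004, -0.011, 0.037], [-1.0, 3.7, -15.9, 4.9, -0.004, -0.011, 0.038]]
[[-1.0, 3.6, -15.8, 4.9, -0.003, -0.011, 0.037], [-1.0, 3.6, -15.9, 4.9, -0.003, -0.012, 0.037], [-1.0, 3.7, -15.8, 4.
[... 1166 characters left out ...]
 -1.1, 10.9, 0.0, -0.0, 0.0, -0.0], [-1.0, -1.1, 11.0, 0.0, -0.0, 0.0, -0.0]]
[[-1.0, -1.1, 10.9, 0.0, -0.0, 0.0, -0.0], [-1.0, -1.1, 10.9, 0.0, -0.0, 0.0, -0.0], [-1.0, -1.1, 11.0, 0.0, -0.0, 0.0, -0.0], [-1.0, -1.1, 10.9, 0.0, -0.0, 0.0, -0.0], [-1.0, -1.1, 11.0, 0.0, -0.0, 0.0, -0.0]]
[[-1.0, -0.9, 8.9, 0.0, -0.0, 0.0, -0.0], [-1.0, -0.9, 9.0, 0.0, -0.0, 0.0, -0.0], [-1.0, -0.9, 8.9, 0.0, -0.0, 0.0, -0.0], [-1.0, -1.0, 9.0, 0.0, -0.0, 0.0, -0.0], [-1.0, -0.9, 8.9, 0.0, -0.0, 0.0, -0.0]]
[[-1.0, -0.9, 9.0, 0.0, -0.0, 0.0, -0.0], [-1.0, -0.9, 9.0, 0.0, -0.0, 0.0, -0.0], [-1.0, -0.9, 8.9, 0.0, -0.0, 0.0, -0.0], [-1.0, -0.9, 9.0, 0.0, -0.0, 0.0, -0.0], [-1.0, -0.9, 8.9, 0.0, -0.0, 0.0, -0.0]]
```

```bash
python3 door.py "[[-250,60,190,0.2,-0.35,8],[-225,-48,185,0.25,-0.25,7],[-147,-48,160,0.35,-0.25,10],[-147,-10,160,0.35,-0.25,5],[-147,100,160,0.35,-0.25,10],[-147,190,160,0.35,-0.25,10]]" -1 | head -13
```

```text
t 21.8 cur [-266.14  189.1   150.97    0.1    -0.6 ] q [-0.28  0.06 -0.08  2.35  0.13  0.66  0.61] F [-0.07  0.46 -0.11]
[-250, 60, 190, 0.2, -0.35, 8] err 0.0001 q [-0.1  -0.02  0.1   2.33  0.09  0.64  1.26]
[-225, -48, 185, 0.25, -0.25, 7] err 0.0001 q [ 0.08  0.09  0.21  2.24 -0.1   0.57  1.8 ]
[-147, -48, 160, 0.35, -0.25, 10] err 0.0 q [ 0.08  0.22  0.17  2.19 -0.17  0.39  1.81]
[-147, -10, 160, 0.35, -0.25, 5] err 0.0001 q [-0.03  0.19  0.2   2.23 -0.1   0.38  1.66]
[-147, 100, 160, 0.35, -0.25, 10] err 0.0001 q [-0.37  0.15  0.26  2.29  0.14  0.38  1.18]
[-147, 190, 160, 0.35, -0.25, 10] err 0.0001 q [-0.6   0.15  0.26  2.29  0.31  0.42  0.81]
[[-1.0, 3.6, -15.9, 4.9, -0.009, -0.009, 0.031], [-1.0, 3.7, -15.8, 4.9, -0.005, -0.011, 0.031], [-1.0, 3.6, -15.9, 4.8, -0.005, -0.011, 0.031], [-1.0, 3.6, -15.8, 4.9, -0.005, -0.011, 0.031], [-1.0, 3.7, -15.9, 4.9, -0.004, -0.011, 0.031]]
[[-1.0, 3.6, -15.8, 4.9, -0.004, -0.011, 0.031], [-1.0, 3.6, -15.9, 4.9, -0.003, -0.011, 0.032], [-1.0, 3.7, -15.8, 4.8, -0.003, -0.012, 0.031], [-1.0, 5.1, -15.0, -0.7, -0.002, -0.007, 0.014], [-1.0,
[... 242 characters left out ...]
1.0, 5.1, -14.9, -0.7, -0.001, -0.007, 0.015]]
[[-1.0, 7.8, 0.7, -2.5, -0.002, -0.01, -0.0], [-1.0, 7.8, 0.8, -2.5, -0.001, -0.01, -0.0], [-1.0, 7.7, 0.8, -2.5, -0.001, -0.01, -0.0], [-1.0, 7.8, 0.8, -2.5, -0.002, -0.009, -0.0], [-1.0, 7.7, 0.8, -2.5, -0.001, -0.01, -0.0]]
[[-1.0, 7.8, 0.8, -2.5, -0.002, -0.01, -0.0], [-1.0, 7.8, 0.8, -2.5, -0.001, -0.01, -0.0], [-1.0, 7.7, 0.7, -2.5, -0.002, -0.01, -0.0], [-1.0, 7.8, 0.8, -2.5, -0.001, -0.01, -0.0], [-1.0, 7.7, 0.8, -2.5, -0.002, -0.01, -0.0]]
[[-1.0, -0.7, 7.6, 0.0, 0.0, 0.0, -0.0], [-1.0, -0.8, 7.5, 0.0, 0.0, 0.0, -0.0], [-1.0, -0.8, 7.6, 0.0, 0.0, 0.0, -0.0], [-1.0, -0.7, 7.6, 0.0, 0.0, 0.0, -0.0], [-1.0, -0.8, 7.5, 0.0, 0.0, 0.0, -0.0]]
```

Emit:
step_arm(plan=[[-1,3.6,-15.9,4.9,-0.006,-0.01,0.031],[-1,3.6,-15.9,4.9,-0.005,-0.011,0.031],[-1,3.6,-15.9,4.9,-0.005,-0.011,0.031],[-1,3.6,-15.9,4.9,-0.005,-0.011,0.031],[-1,3.6,-15.9,4.9,-0.004,-0.011,0.031]])

```text
t: 22.22
tcp_pos: [0.3959, -0.0323, 0.1757]
orientation: [0.169, 0.982, -0.013, 0.081]
wrist_force: [0.7, 0.1, -0.1]
grip_width: 0.0099
grasp_force: 0.0
```

Emit:
step_arm(plan=[[-1,3.6,-15.9,4.9,-0.004,-0.011,0.031],[-1,3.6,-15.9,4.9,-0.003,-0.011,0.031],[-1,3.6,-15.9,4.9,-0.003,-0.011,0.031],[-1,5.2,-16.5,-0.7,-0.002,-0.007,0.014],[-1,5.2,-16.5,-0.7,-0.002,-0.007,0.014]])

```text
t: 22.63
tcp_pos: [0.4172, -0.1133, 0.1891]
orientation: [0.11, 0.988, -0.011, 0.106]
wrist_force: [-0.2, -0.4, -0.4]
grip_width: -0.0001
grasp_force: 0.0
```

Emit:
step_arm(plan=[[-1,5.2,-16.5,-0.7,-0.002,-0.007,0.014],[-1,5.2,-16.5,-0.7,-0.002,-0.007,0.014],[-1,5.2,-16.5,-0.7,-0.002,-0.007,0.014],[-1,5.2,-16.5,-0.7,-0.001,-0.007,0.014],[-1,5.2,-16.5,-0.7,-0.001,-0.007,0.014]])

```text
t: 23.05
tcp_pos: [0.443, -0.1958, 0.1851]
orientation: [0.075, 0.989, -0.009, 0.124]
wrist_force: [-0.0, -0.2, 0.2]
grip_width: 0.0
grasp_force: 0.0
```

Emit:
step_arm(plan=[[-1,7.8,0.8,-2.5,-0.002,-0.01,0],[-1,7.8,0.8,-2.5,-0.002,-0.01,0],[-1,7.8,0.8,-2.5,-0.002,-0.01,0],[-1,7.8,0.8,-2.5,-0.002,-0.01,0],[-1,7.8,0.8,-2.5,-0.002,-0.01,0]])

```text
t: 23.47
tcp_pos: [0.4823, -0.1895, 0.1725]
orientation: [0.074, 0.986, -0.012, 0.149]
wrist_force: [0.6, -0.8, -0.4]
grip_width: 0.0003
grasp_force: 0.0
```

```bash
python3 door.py "[[-147,-60,160,0.35,-0.25,5],[-147,-30,160,0.35,-0.25,5]]" -1
```

```text
t 23.4667 cur [-185.93  -57.76  172.51    0.3    -0.25] q [ 0.09  0.16  0.21  2.21 -0.16  0.48  1.84] F [ 0.58 -0.78 -0.44]
[-147, -60, 160, 0.35, -0.25, 5] err 0.0 q [ 0.09  0.23  0.18  2.18 -0.21  0.4   1.86]
[-147, -30, 160, 0.35, -0.25, 5] err 0.0001 q [ 0.01  0.21  0.2   2.21 -0.16  0.38  1.75]
[[-1.0, 7.8, 0.3, -2.5, -0.001, -0.01, 0.0], [-1.0, 7.8, 0.4, -2.5, -0.001, -0.01, 0.0], [-1.0, 7.8, 0.3, -2.5, -0.002, -0.01, 0.0], [-1.0, 7.8, 0.4, -2.5, -0.001, -0.01, 0.001], [-1.0, 7.8, 0.3, -2.5, -0.002, -0.01, -0.0]]
[[-1.0, -0.7, 6.0, -0.0, 0.0, 0.0, -0.0], [-1.0, -0.6, 5.9, -0.0, 0.0, 0.0, -0.0], [-1.0, -0.6, 6.0, -0.0, 0.0, 0.0, -0.0], [-1.0, -0.6, 6.0, -0.0, 0.0, 0.0, -0.0], [-1.0, -0.6, 5.9, -0.0, 0.0, 0.0, -0.0]]
```

Emit:
step_arm(plan=[[-1,7.8,0.3,-2.5,-0.001,-0.01,0],[-1,7.8,0.3,-2.5,-0.001,-0.01,0],[-1,7.8,0.3,-2.5,-0.002,-0.01,0],[-1,7.8,0.3,-2.5,-0.002,-0.01,0],[-1,7.8,0.3,-2.5,-0.002,-0.01,0]])

```text
t: 23.88
tcp_pos: [0.5213, -0.1891, 0.1603]
orientation: [0.074, 0.982, -0.014, 0.174]
wrist_force: [0.2, -0.5, 0.4]
grip_width: -0.0001
grasp_force: 0.0
```

Emit:
step_arm(plan=[[-1,-0.5,5,0,0,0,0],[-1,-0.5,4,0,0,0,0],[-1,-0.4,4,0,0,0,0],[-1,-0.4,4,0,0,0,0],[-1,-0.4,4,0,0,0,0]])

```text
t: 24.3
tcp_pos: [0.5181, -0.1677, 0.1607]
orientation: [0.074, 0.982, -0.014, 0.174]
wrist_force: [-0.4, -0.1, -0.1]
grip_width: -0.0003
grasp_force: 0.0
```

Emit:
step_arm(plan=[[-1,-0.4,4,0,0,0,0],[-1,-0.4,4,0,0,0,0],[-1,-0.4,4,0,0,0,0],[-1,-0.5,5,0,0,0,0],[-1,-0.5,5,0,0,0,0]])

```text
t: 24.72
tcp_pos: [0.5163, -0.1463, 0.1609]
orientation: [0.075, 0.982, -0.014, 0.174]
wrist_force: [-0.3, -2.1, 2.3]
grip_width: -0.0
grasp_force: 1.3
```

Emit:
step_arm(plan=[[-1,-0.6,6,0,0,0,0],[-1,-0.6,6,0,0,0,0],[-1,-0.6,6,0,0,0,0],[-1,-0.6,6,0,0,0,0],[-1,-0.6,6,0,0,0,0]])

```text
t: 25.13
tcp_pos: [0.5132, -0.1155, 0.1607]
orientation: [0.074, 0.982, -0.014, 0.174]
wrist_force: [-0.9, -1.4, 2.5]
grip_width: 0.0001
grasp_force: 1.7
```

```bash
cat > hd.py <<'E'
from eye import *
np.set_printoptions(precision=1,suppress=True)
s=r.observe(); print("tcp cab",tocab(s["tcp_pos"]),"F",s["wrist_force"],"t",s["t"])
for n in("scene","top"):
    p=cams.camera(n); v,u=np.mgrid[0:420,0:560]; W=back(p,u.astype(float),v.astype(float),p["z_map"].astype(float)); q=((W.reshape(-1,3)-C)@Rc)*1000
    m=(q[:,0]>-158)&(q[:,0]<-127)&(q[:,2]>100)&(q[:,2]<200)&(q[:,1]>-40)&(q[:,1]<240)
    h,e=np.histogram(q[m][:,1],np.arange(-40,244,4)); print(n,m.sum(),[(int(e[i]),int(h[i])) for i in np.nonzero(h>2)[0]])
E
python3 hd.py
```

```text
tcp cab [-147.7   12.7  160.7] F [-0.9 -1.4  2.5] t 25.1333
scene 65 [(8, 4), (16, 6), (20, 3), (32, 11), (36, 24), (40, 16)]
top 19 [(32, 7), (36, 9), (40, 3)]
```

Emit:
step_arm(plan=[[-1,-0.7,7,0,0,0,0],[-1,-0.8,8,0,0,0,0],[-1,-0.8,8,0,0,0,0],[-1,-0.8,8,0,0,0,0],[-1,-0.8,8,0,0,0,0]])

```text
t: 25.65
tcp_pos: [0.509, -0.0774, 0.1608]
orientation: [0.075, 0.982, -0.014, 0.174]
wrist_force: [-3.3, -2.0, 6.5]
grip_width: -0.0001
grasp_force: 4.1
```

Emit:
step_arm(plan=[[-1,-0.8,8,0,0,0,0],[-1,-0.8,8,0,0,0,0],[-1,-0.8,8,0,0,0,0],[-1,-0.8,8,0,0,0,0],[-1,-0.8,8,0,0,0,0]])

```text
t: 26.07
tcp_pos: [0.5049, -0.0373, 0.1607]
orientation: [0.075, 0.982, -0.014, 0.174]
wrist_force: [-4.1, -2.3, 7.6]
grip_width: -0.0002
grasp_force: 4.5
```

Emit:
step_arm(plan=[[-1,-0.8,8,0,0,0,0],[-1,-0.8,8,0,0,0,0],[-1,-0.8,8,0,0,0,0],[-1,-0.7,7,0,0,0,0],[-1,-0.6,6,0,0,0,0]])

```text
t: 26.48
tcp_pos: [0.5011, -0.0, 0.1607]
orientation: [0.074, 0.982, -0.014, 0.173]
wrist_force: [-4.9, -2.6, 9.3]
grip_width: 0.0001
grasp_force: 5.1
```

```bash
python3 hd.py; python3 st.py
```

```text
tcp cab [-148.2  128.9  160.7] F [-4.9 -2.6  9.3] t 26.4833
scene 53 [(120, 3), (128, 4), (132, 6), (148, 11), (152, 21), (156, 3)]
top 14 [(148, 5), (152, 9)]
t 26.58 tcp [0.5011 0.0009 0.1607] grasp [0.4946 0.0019 0.1785] 
yax [ 0.1492  0.9888 -0.001 ] zax [ 0.3386 -0.052  -0.9395] 
q [-0.4693  0.134   0.2866  2.3006  0.2065  0.3897  1.0515] F [-7.2278  0.4483  9.4089] w -0.00023554319739832466 4.976470917463303 gcab [-154.3957  131.4606  178.53  ] zcab [ 0.3316 -0.0859 -0.9395] ycab [ 0.2481  0.9687 -0.001 ]
```

Emit:
step_arm(plan=[[-1,-1,-1,2,0,0,0],[-1,-1,-1,2,0,0,0],[-1,0,0,0,0,0,0]])

```text
t: 26.83
tcp_pos: [0.4992, -0.0023, 0.1646]
orientation: [0.074, 0.982, -0.014, 0.174]
wrist_force: [-0.3, 0.3, 0.7]
grip_width: 0.0001
grasp_force: 0.0
```

Emit:
step_arm(plan=[[-1,-0.4,4,0,0,0,0],[-1,-0.5,5,0,0,0,0],[-1,-0.5,5,0,0,0,0]])

```text
t: 27.08
tcp_pos: [0.4979, 0.0118, 0.1643]
orientation: [0.075, 0.982, -0.014, 0.173]
wrist_force: [0.0, -1.7, 0.8]
grip_width: -0.0001
grasp_force: 1.0
```

```bash
python3 hd.py
```

```text
tcp cab [-150.2  141.   164.3] F [ 0.  -1.7  0.8] t 27.0833
scene 57 [(136, 3), (140, 3), (144, 6), (148, 3), (156, 6), (160, 13), (164, 19)]
top 14 [(160, 8), (164, 5)]
```

Emit:
step_arm(plan=[[-1,-0.5,5,0.3,0,0,0],[-1,-0.5,5,0.3,0,0,0],[-1,-0.5,5,0.3,0,0,0],[-1,-0.5,5,0.3,0,0,0],[-1,-0.5,5,0.3,0,0,0]])

```text
t: 27.6
tcp_pos: [0.4952, 0.0373, 0.1658]
orientation: [0.074, 0.982, -0.014, 0.173]
wrist_force: [-1.1, -1.1, -0.7]
grip_width: -0.0001
grasp_force: 0.9
```

Emit:
step_arm(plan=[[-1,-0.3,3,0.3,0,0,0],[-1,-0.3,3,0.3,0,0,0],[-1,-0.2,2,0,0,0,0]])

```text
t: 27.85
tcp_pos: [0.4946, 0.0453, 0.1666]
orientation: [0.074, 0.982, -0.014, 0.174]
wrist_force: [0.2, -2.6, -1.0]
grip_width: 0.0001
grasp_force: 0.9
```

```bash
python3 hd.py
```

```text
tcp cab [-150.1  174.6  166.6] F [ 0.2 -2.6 -1. ] t 27.85
scene 51 [(168, 3), (172, 4), (176, 3), (180, 3), (184, 3), (192, 15), (196, 18)]
top 13 [(192, 6), (196, 5)]
```

Emit:
step_arm(plan=[[-1,-0.1,1.5,0,0,0,0],[-1,-0.1,1.5,0,0,0,0],[-1,-0.1,1,0,0,0,0]])

```text
t: 28.2
tcp_pos: [0.4947, 0.0488, 0.1668]
orientation: [0.075, 0.982, -0.014, 0.174]
wrist_force: [-0.4, -1.1, -0.5]
grip_width: -0.0001
grasp_force: 0.8
```

Emit:
step_arm(plan=[[-1,-0.1,1,0,0,0,0],[-1,-0.1,1,0,0,0,0]])

```text
t: 28.37
tcp_pos: [0.4945, 0.0508, 0.1667]
orientation: [0.074, 0.982, -0.014, 0.174]
wrist_force: [-1.3, -1.4, 1.0]
grip_width: -0.0005
grasp_force: 0.8
```

Emit:
step_arm(plan=[[-1,-0.1,1,0,0,0,0],[-1,0,0,0,0,0,0]])

```text
t: 28.53
tcp_pos: [0.4943, 0.0521, 0.1667]
orientation: [0.074, 0.982, -0.014, 0.174]
wrist_force: [-0.3, -0.6, -0.2]
grip_width: -0.0
grasp_force: 0.5
```

Emit:
step_arm(plan=[[-1,-0.1,1,0,0,0,0],[-1,0,0,0,0,0,0]])

```text
t: 28.7
tcp_pos: [0.4942, 0.053, 0.1667]
orientation: [0.074, 0.982, -0.014, 0.174]
wrist_force: [-0.2, -1.7, 0.4]
grip_width: 0.0001
grasp_force: 0.6
```

Emit:
step_arm(plan=[[-1,-0.1,1,0,0,0,0],[-1,0,0,0,0,0,0]])

```text
t: 28.87
tcp_pos: [0.4941, 0.054, 0.1667]
orientation: [0.074, 0.982, -0.014, 0.174]
wrist_force: [-1.2, -1.7, 0.8]
grip_width: 0.0001
grasp_force: 0.6
```

Emit:
step_arm(plan=[[-1,-0.1,1,0,0,0,0],[-1,0,0,0,0,0,0]])

```text
t: 29.03
tcp_pos: [0.494, 0.0541, 0.1667]
orientation: [0.075, 0.982, -0.014, 0.174]
wrist_force: [0.3, -4.4, 1.1]
grip_width: 0.0004
grasp_force: 2.1
```

```bash
python3 hd.py
```

```text
tcp cab [-149.7  183.4  166.7] F [ 0.3 -4.4  1.1] t 29.0333
scene 51 [(180, 3), (184, 3), (188, 6), (196, 3), (200, 10), (204, 18), (208, 3)]
top 14 [(200, 9), (204, 5)]
```

Emit:
step_arm(plan=[[-1,0,0.7,0,0,0,0],[-1,0,0,0,0,0,0]])

```text
t: 29.3
tcp_pos: [0.494, 0.0542, 0.1667]
orientation: [0.075, 0.982, -0.014, 0.174]
wrist_force: [1.0, -6.6, 2.0]
grip_width: 0.0003
grasp_force: 3.5
```

Emit:
step_arm(plan=[[-1,0,-3,0,0,0,0],[-1,0,-5,0,0,0,0],[-1,0,-6,0,0,0,0],[-1,-5,-4,2,0,0,0],[-1,-10,0,5,0,0,0]])

```text
t: 29.72
tcp_pos: [0.4786, 0.0365, 0.1733]
orientation: [0.075, 0.982, -0.014, 0.173]
wrist_force: [-0.7, -0.7, -0.3]
grip_width: 0.0003
grasp_force: 0.0
```

Emit:
step_arm(plan=[[-1,-10,0,6,0,0.02,0],[-1,-10,0,6,0,0.03,0],[-1,-10,0,6,0,0.03,0],[-1,-8,0,6,0,0.03,0],[-1,0,0,0,0,0,0]])

```text
t: 30.13
tcp_pos: [0.4408, 0.0377, 0.1988]
orientation: [0.074, 0.99, -0.017, 0.12]
wrist_force: [0.1, 0.3, -0.4]
grip_width: -0.0001
grasp_force: 0.0
```

```bash
python3 hd.py; python3 cupchk.py
python3 - <<'E'
from eye import *
np.set_printoptions(precision=3,suppress=True)
p=cams.camera("top")
for t in("crucible1","stopwatch","jar","beaker","cylinder","wash_bottle"):
    print(t,[np.median(pts(p,d["mask"]),0) for d in masks_of(p,t)[:3]])
# cup inside: grey body against the pale floor near the place expected
for n in("scene","top"):
    p=cams.camera(n); m=proj(p,cab(-10,98.7,62))[0].astype(int); g=cv2.cvtColor(p["image"],6)[m[1]-9:m[1]+10,m[0]-9:m[0]+10]; print(n,m); print(g[::2,::2])
E
```

```text
tcp cab [-204.3  172.4  198.8] F [ 0.1  0.3 -0.4] t 30.1333
scene 72 [(200, 14), (204, 29), (208, 29)]
top 42 [(196, 8), (200, 18), (204, 15)]
scene ring expected [240.4 191.7] mouth exp [244.3 209.9]
  ring-like 17 239.31034482758622 189.44334975369458
top ring expected [283.1 158.6] mouth exp [283.1 172.4]
  ring-like 30 283.6417112299465 155.3005347593583
crucible1 [array([0.363, 0.16 , 0.039]), array([0.426, 0.175, 0.038])]
stopwatch [array([ 0.633, -0.115,  0.32 ])]
jar [array([0.581, 0.498, 0.08 ])]
beaker [array([0.501, 0.49 , 0.043]), array([ 0.632, -0.115,  0.32 ])]
cylinder [array([ 0.561, -0.491,  0.061])]
wash_bottle [array([0.58 , 0.498, 0.079]), array([0.494, 0.345, 0.01 ]), array([ 0.532, -0.014,  0.157])]
scene [244 211]
[[206 211 172 212 210 183 209 208 209 209]
 [210 212 186 203 182 165 199 212 211 213]
 [210 211 196 153 155 156 154 205 212 211]
 [212 211 165 158 159 162 158 176 215 209]
 [209 204 155 156 164 167 166 166 210 209]
 [210 211 175 162 174 186 169 167 211 209]
 [210 211 201 155 168 165 164 170 211 209]
 [209 209 212 180 153 153 164 208 204 208]
 [208 212 208 211 206 210 212 210 211 210]
 [211 208 208 211 207 210 208 210 211 206]]
top [283 173]
[[201 201 189 177 205 203 202 168 200 201]
 [202 201 190 174 188 186 194 166 201 205]
 [205 204 188 139 136 137 145 162 200 206]
 [205 198 162 131 143 142 139 149 197 201]
 [203 195 142 141 144 151 146 140 188 202]
 [201 202 154 149 164 167 157 144 175 206]
 [203 200 163 148 165 169 158 148 192 204]
 [204 204 193 159 149 146 150 181 202 204]
 [202 202 202 197 176 175 187 205 203 203]
 [202 204 201 204 204 205 204 204 204 203]]
```

```bash
python3 -c "
from rig import ticket
print(ticket.job_done())"
```

```text
the job is handed in; nothing more can be done
None
```

The cup hangs by its eye from the orange hook, the door is shut against its seal, and I handed the job in at about 30 s of the 72 s allowed. Before handing in, both cameras showed the cup hanging where expected. On the way in, the gripper touched the left jamb at about 7 to 10 N; door pushing peaked at about 12 N.

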